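Load the full grease cartridge into the lubrication pump

ROBOT

A 6-joint arm with a two-finger parallel gripper is mounted at the origin on the work surface. World frame = base frame: x ahead of the robot, y to its left, z up, the work surface at z = 0. Lengths are in m, angles in rad, forces in N, time in s.
With the tool pointing down it reaches from about 0.25 to 0.725 m from the base axis. Payload 9.7 kg.
Tool frame: the origin (TCP) lies at the very end of the fingers, on their centre line; the grasp point (between the pads) lies manip.tcp_to_grasp behind it (manip.tcp_to_grasp is the distance from the TCP to the grasp point, in m); z points along the fingers, y is the direction in which the jaws open and shut (so a half turn about z gives the same grasp; the last joint's range is limited). The gripper opens to 85 mm and grips with 20 to 120 N. Pads are 22 mm wide; open, the fingers measure 114 mm over their backs; the gripper's body (76 mm by 85 mm) begins 54 mm behind the grasp point. The pads swing forward as they close: fully open they stand 13 mm farther back than shut.
Start: joints at [1.199, 0.087, 0.176, 1.66, 0, 1.571], TCP at [0.2, 0.512, 0.231] pointing down, gripper open.
Joint ranges: [-3.13, 3.13], [-0.85, 1.81], [-1.15, 1.24], [-2.2, 2.28], [-1.44, 1.52], [-3.14, 3.14]. Speed limits (rad/s): [2.22, 2.22, 2.57, 3.14, 3.14, 3.14].

INTERFACE

Orientations are given as [roll, pitch, yaw] about the fixed x, y, z axes, in that order (R = Rz(yaw) Ry(pitch) Rx(roll)).
In Python, from plant import manip gives the robot as it stands.
- The arm moves only by the shell command python3 -m creep 'ROWS' [OPENING]. ROWS is JSON, a list of rows, each an object with "slide": the shift along the world's x, y, z normalised to -1 to 1, where 1 is 20 cm, a list of three; "rot": the turn, a rotation vector about the world's x, y, z normalised to -1 to 1, where 1 is 360 degrees, a list of three. In form: [{"slide": [tx, ty, tz], "rot": [wx, wy, wz]}, ...]. A call has 1 to 10 rows; each row shifts and turns the pose as measured when the row begins; what a row does not reach is not made up. A row lasts 1/10 s, in which the tool goes at most 50 mm and 8.59 degrees, less where a joint would pass 70% of its speed; a pose out of reach is approached as far as the arm can. A call with a number of a shift or a turn outside -1 to 1 is refused whole. A call with a gripper value outside its range is refused whole. OPENING is the opening, from 0 (shut) to 1 (fully open), set as the call begins (- or left out, the last holds). The fingers move at their own pace and stop on an object; the grip force is fixed at half the most. Time passes only in rows, so rows that do not move let the fingers close. It gives the time, the measured TCP pose, the force and the opening at its end, in the units of the state.
- manip.state(): the state, without advancing time (a new reading comes with each control period).
- manip.read_camera(name): name is "scene" or "side" or "wrist"; returns the picture (400x640x3 uint8, red, green, blue); there is no depth.
- manip.camera_info(name): a dict with "fovy" (degrees; the focal length in pixels is half the picture's height over the tangent of half this angle, whatever the lens; pixels are square), "cx", "cy" (the principal point, pixels), "position" and "rotation" of the camera in the world. Camera axes: x right, y down, z forward; pixel columns grow to the right and rows downward; lengths in m; the calibration is good to about 2 mm. A picture is of the moment at which its call begins: read the wrist's pose just before it. camera_info takes no time and is no camera call; for the wrist camera it gives the pose at the moment of the call.
- manip.close_job(): hands the job in, once; it reports no verdict.
The state is a dict: "clock": time; "joint_positions": joint angles; "qvel": joint speeds; "joint_torque": joint torques, N m; "position": TCP position; "eef_rot": TCP orientation; "force": force on the tool from outside, world axes, zero at the start; "moment": the same for the moment, N m; "grip_width": finger opening in m.
Only numpy, scipy, OpenCV 4.12 (cv2) and the standard library are available. Lean on these libraries where they do the work, as an engineer would, in place of code of your own. Each camera call takes 0.05 s, during which the arm holds its last target.

TASK

One of the two closed grease cartridges on the bench is full and the other is nearly used up: lift each in turn clear of the bench to feel which is the heavier. Put the heavier one into the bayonet collar of the grease pump: pins down through the slots, press down gently against the spring, turn clockwise to the stop and let it spring up locked, without ever forcing it (a steady push of 15 N is enough, 40 N in all is too much). Leave the lighter one standing upright on the bench, and do not tip over a cartridge or shift the other things lying about.

Things in the scene. Friction and masses are not known exactly. Their poses are not given: they have to be found in the camera images.
- cartridge_a_mid (a point): First cartridge: grease cartridge, sealed, opaque, 125 mm tall. From the foot up: spigot dia 44 to 21.5 mm, with 2 opposite round pins dia 9 at 7 mm, reaching 29.5 mm from the axis; drum dia 60 to 97 mm, its underside the shoulder; wing grip 46 long, 14 thick, to 125 mm. Point: on the axis, 62.5 mm above the foot; x along wing and pins, z up; a half turn is the same. Full about 0.36 kg, used up about 0.1.
- cartridge_b_mid (a point): Second cartridge: grease cartridge, sealed, opaque, 125 mm tall. From the foot up: spigot dia 44 to 21.5 mm, with 2 opposite round pins dia 9 at 7 mm, reaching 29.5 mm from the axis; drum dia 60 to 97 mm, its underside the shoulder; wing grip 46 long, 14 thick, to 125 mm. Point: on the axis, 62.5 mm above the foot; x along wing and pins, z up; a half turn is the same. Full about 0.36 kg, used up about 0.1.
- collar: the pump's aluminium bayonet collar, a round cup, outer dia 77 mm. Origin: centre of its top face, 82 mm above the bench; z up, x along the two entry slots (13 mm wide, to 31.5 mm from the axis); bore dia 47. Pins go under the rim when the foot is 18.5 mm below the top face; at 21.5 mm the shoulder lands on it, a hard stop. Held down so, it turns clockwise only.
- lock_pocket (a point): lock pocket under the collar's rim, 27 mm from its axis and 4.5 mm below its top face, 55 degrees clockwise of a slot seen from above (its twin is opposite); x, z as the collar's. A pressed pin meets the end stop about 59 degrees from the slot (forces on pins, shoulder and follower add up); let up between 51 and 59 it springs up into the pocket: foot 16 mm below the top face, 4 degrees of play either way.
- follower (a joint): spring-loaded white disc down in the collar, on which the cartridge's foot presses; m pressed down, 0 at rest (its top 11 mm below the collar's top face), 0.0125 at most. Pushes up 3.3 N at 0 and 1.1 N more per mm: about 12 N when the pins pass under the rim, 15 N when the shoulder lands.
- pump: the bench-mounted grease pump that carries the collar: grey block 106 x 106 x 50 mm high under the collar, on a 250 x 150 mm foot plate, motor lying on the +x side with a black box reaching 92 mm high, gauge on the -x side. Fixed to the bench. Origin on the bench under the collar's axis, z up, x towards the motor.
- vise: bystander: drill vise, 200 x 140 x 72 mm with its screw handle at the -x end; origin at the centre of its underside.
- wrench: bystander: adjustable wrench lying flat, about 210 mm long along its x axis; origin on its underside near the middle.
- oil_bottle: bystander: small white bottle with a pointed nozzle, 38 mm in diameter, 125 mm tall; origin at the centre of its underside.
- table: the steel bench top, 1.3 x 1.5 m; origin at its middle, its surface at height 0.
Things that resemble listed ones, but are neither listed nor needed, are in the scene too. What is shaped like the part that bears cartridge_a_mid but black or green is not meant.

How it is judged:
On the way, in this order (a step that is already met when the one before it is completed fails the run):
1. the lighter cartridge is lifted, its foot 15 mm up, while the heavier (over 2.3 N) stands on the bench; the heavier may have been tried before (((height (world z) of cartridge_a_mid above 0.0775 m and contact force between cartridge_b and table above 2.3 N) or (height (world z) of cartridge_b_mid above 0.0775 m and contact force between cartridge_a and table above 2.3 N))), for 0.1 s.
2. the heavier cartridge is lifted (again, if it was tried first), its foot 15 mm up, while the lighter (under 2.3 N) stands on the bench (((height (world z) of cartridge_a_mid above 0.0775 m and contact force between cartridge_b and table between 0.3 and 2.3 N) or (height (world z) of cartridge_b_mid above 0.0775 m and contact force between cartridge_a and table between 0.3 and 2.3 N))), for 0.1 s.
At the end, for the whole second after the job is handed in: Heavier cartridge locked: axis within 3 mm of the collar's, foot 14 to 18 mm below the collar's top, turned 46 to 64 degrees from the slots, upright within 0.06 rad. Lighter one (0.3 to 2.3 N) upright on the bench within 0.08 rad, centre 59.5 to 65.5 mm up. Both at rest and released (((horizontal distance between cartridge_a_mid and collar below 0.003 m and z of cartridge_a_mid in the frame of collar between 0.0445 and 0.0485 m and angle between the x axis of cartridge_a_mid and the x axis of collar, either way round between 0.8 and 1.12 rad and angle between cartridge_a_mid's own z axis and vertical below 0.06 rad and linear speed of each of cartridge_a, cartridge_b below 0.02 m/s and contact force between cartridge_b and table between 0.3 and 2.3 N and height (world z) of cartridge_b_mid between 0.0595 and 0.0655 m and angle between cartridge_b_mid's own z axis and vertical below 0.08 rad) or (horizontal distance between cartridge_b_mid and collar below 0.003 m and z of cartridge_b_mid in the frame of collar between 0.0445 and 0.0485 m and angle between the x axis of cartridge_b_mid and the x axis of collar, either way round between 0.8 and 1.12 rad and angle between cartridge_b_mid's own z axis and vertical below 0.06 rad and linear speed of each of cartridge_b, cartridge_a below 0.02 m/s and contact force between cartridge_a and table between 0.3 and 2.3 N and height (world z) of cartridge_a_mid between 0.0595 and 0.0655 m and angle between cartridge_a_mid's own z axis and vertical below 0.08 rad))); the robot touches nothing.
It fails at once if a cartridge is forced into or against the pump with more than 40 N in all (contact force between any of cartridge_a, cartridge_b and pump above 40 N).
It fails at once if a cartridge is tipped by more than 0.5 rad (angle between any of cartridge_a_mid, cartridge_b_mid's own z axis and vertical above 0.5 rad).
It fails at once if a bystander (vise, wrench, bottle) is moved by more than 20 mm (distance of any of vise, wrench, oil_bottle from where it was at the start of the episode above 0.02 m).
It also fails if it takes over 72 s, if anything falls off the work surface, if the arm or the gripper's body presses on something with over 40 N, if the wrist force passes 120 N, or if a joint passes its speed limit or range.

## Working session

There is one attempt and no reset: what is moved stays moved. The work goes in short steps, Python scripts to look and compute and a shell command to move; the robot and the scene stay as the last step left them, time stands still between calls to the robot, and variables do not carry over. Pictures are saved under pics/ and viewed, and the job is handed in when it is done.

```bash
ls; mkdir -p pics; python3 - <<'E'
from plant import manip
import cv2
s=manip.state()
print({k:(v if not hasattr(v,'__len__') else [round(float(x),4) for x in v]) for k,v in s.items()}, manip.tcp_to_grasp)
for n in ["scene","side","wrist"]:
    i=manip.camera_info(n); print(n,i)
    cv2.imwrite(f"pics/{n}0.png",manip.read_camera(n)[:,:,::-1])
E
```

```text
pics
{'clock': 0.0, 'joint_positions': [1.199, 0.0875, 0.1751, 1.6598, -0.0, 1.5708], 'qvel': [-0.0014, -0.0011, 0.0006, 0.0026, 0.0013, -0.0009], 'joint_torque': [-0.0011, -52.0392, 46.4802, 0.0165, -0.0001, 0.0], 'position': [0.1997, 0.5122, 0.2306], 'eef_rot': [-3.1402, 0.0, 2.7698], 'force': [-0.0448, 0.5546, 0.2547], 'moment': [0.0278, 0.0224, -0.0476], 'grip_width': 0.08528833991516} 0.0187
scene {'fovy': 48.87550701550498, 'cx': 319.5919060476259, 'cy': 200.80918990923584, 'position': array([1.31014487, 0.00214083, 0.89869818]), 'rotation': array([-2.4123972 , -0.01825328,  1.60632283])}
side {'fovy': 53.8893585886495, 'cx': 317.90230837641184, 'cy': 190.09644828111894, 'position': array([ 0.04926323, -0.81761079,  0.91553223]), 'rotation': array([-2.28652296, -0.00607505, -0.57768097])}
wrist {'fovy': 68.57783540448739, 'cx': 318.4269401643357, 'cy': 200.79283037093094, 'position': array([0.12969188, 0.54079486, 0.37280621]), 'rotation': array([2.84503285e+00, 1.65856154e-04, 1.19971154e+00])}
```

View pics/scene0.png

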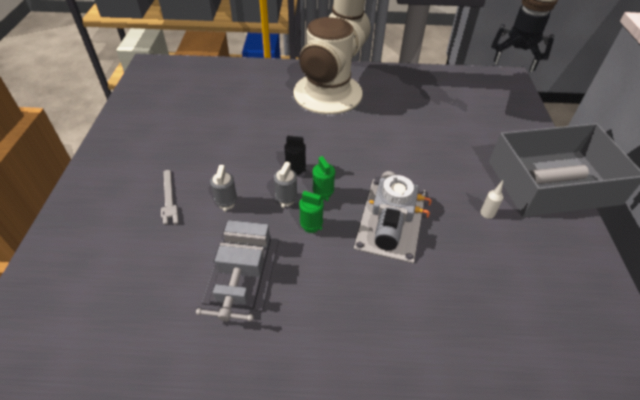

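View pics/side0.png

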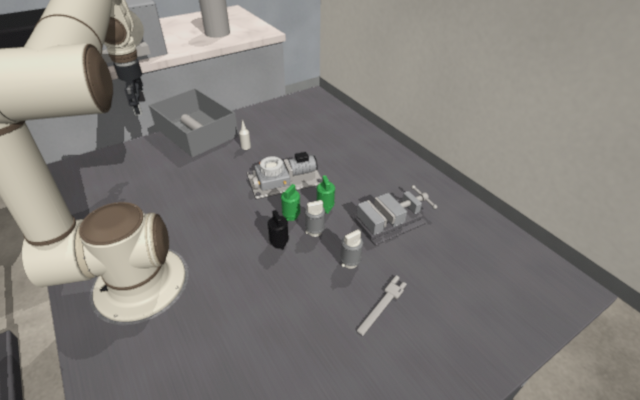

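View pics/wrist0.png

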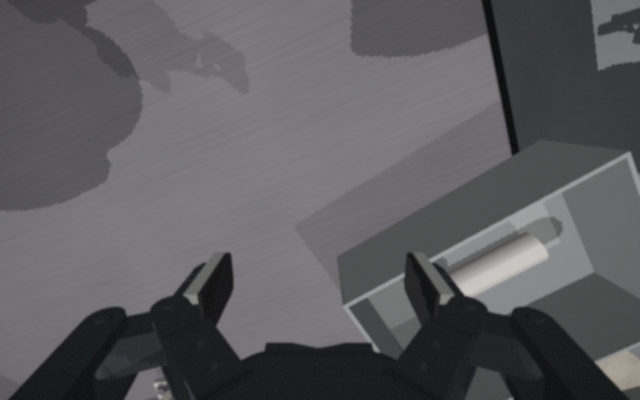

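```bash
cat > h.py <<'E'
import numpy as np, cv2
from scipy.spatial.transform import Rotation as R
from plant import manip
def cam(info):
    f=200/np.tan(np.radians(info['fovy'])/2)
    return f,info['cx'],info['cy'],np.array(info['position']),R.from_euler('xyz',info['rotation']).as_matrix()
def ray(info,u,v):
    f,cx,cy,p,M=cam(info); return p,M@np.array([(u-cx)/f,(v-cy)/f,1.])
def onz(info,u,v,z):
    p,d=ray(info,u,v); return p+d*(z-p[2])/d[2]
def proj(info,P):
    f,cx,cy,p,M=cam(info); c=(np.asarray(P)-p)@M; return np.stack([cx+f*c[...,0]/c[...,2],cy+f*c[...,1]/c[...,2]],-1)
def snap(name,fn):
    i=manip.camera_info(name); im=manip.read_camera(name)[:,:,::-1].copy(); cv2.imwrite(f'pics/{fn}.png',im); np.save(f'pics/{fn}.npy',i,allow_pickle=True); return i,im
E
python3 - <<'E'
from h import *
for n in ['scene','side']: 
    np.save(f'pics/{n}0.npy',manip.camera_info(n),allow_pickle=True)
a=cv2.imread('pics/scene0.png')[120:250,190:450]; b=cv2.imread('pics/side0.png')[130:280,230:430]
cv2.imwrite('pics/crop_sc.png',cv2.resize(a,None,fx=3,fy=3,interpolation=cv2.INTER_CUBIC))
cv2.imwrite('pics/crop_si.png',cv2.resize(b,None,fx=4,fy=4,interpolation=cv2.INTER_CUBIC)[:600,:800])
E
```

```text
(no output)
```

View pics/crop_sc.png

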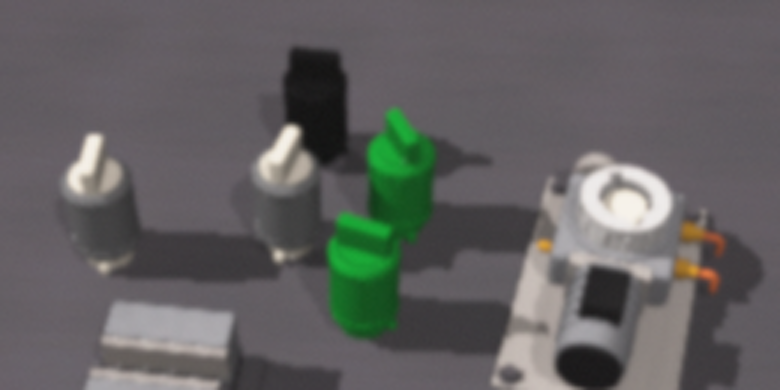

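View pics/crop_si.png

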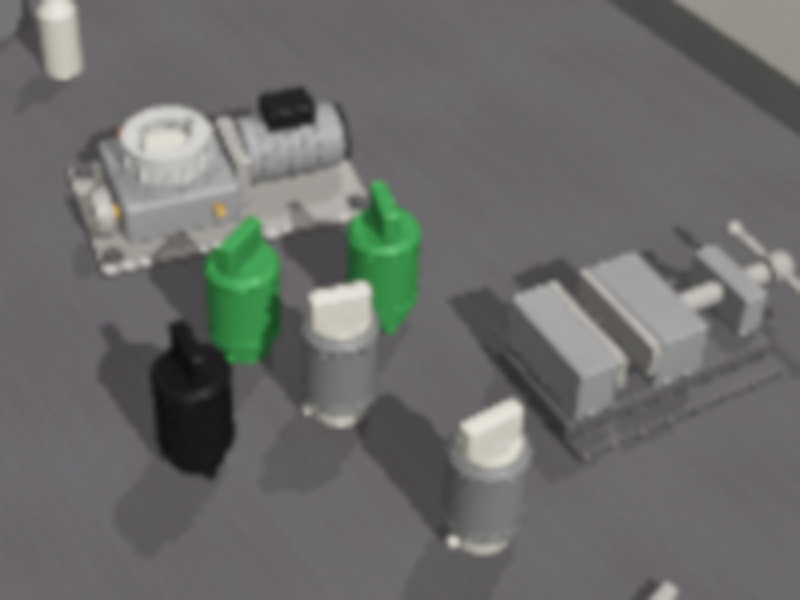

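```bash
python3 - <<'E'
from h import *
sc=np.load('pics/scene0.npy',allow_pickle=True).item(); si=np.load('pics/side0.npy',allow_pickle=True).item()
def tri(a,b):
    p,d=ray(sc,*a);q,e=ray(si,*b);d/=np.linalg.norm(d);e/=np.linalg.norm(e)
    t=np.linalg.lstsq(np.stack([d,-e],1),q-p,rcond=None)[0]
    A=p+t[0]*d;B=q+t[1]*e
    return ((A+B)/2).round(3),np.linalg.norm(A-B).round(4)
C=lambda u,v:(190+u/3,120+v/3); S=lambda u,v:(230+u/4,130+v/4)
for n,a,b,z in [('left foot',C(102,262),S(482,545),0.003),('mid foot',C(285,255),S(338,418),.003),('left wingtop',C(94,150),S(490,416),.125),('mid wingtop',C(287,140),S(338,292),.125),('collar',C(626,203),S(166,140),.08),
 ('black wt',C(315,57),S(182,335),.125),('green1 wt',C(402,130),S(245,238),.125),('green2 wt',C(366,228),S(380,205),.125)]:
    print(n,tri(a,b),onz(sc,*a,z).round(3),onz(si,*b,z).round(3))
# vise corners
for p in [C(115,305),C(235,318)]: print(onz(sc,*p,.072).round(3))
print('wrench',onz(sc,168,172,.01),onz(sc,169,220,.01))
E
```

```text
left foot (array([ 0.532, -0.267, -0.012]), np.float64(0.0054)) [ 0.546 -0.265  0.003] [ 0.523 -0.274  0.003]
mid foot (array([ 0.512, -0.103, -0.014]), np.float64(0.0058)) [ 0.53  -0.103  0.003] [ 0.502 -0.113  0.003]
left wingtop (array([ 0.529, -0.259,  0.124]), np.float64(0.0041)) [ 0.528 -0.257  0.125] [ 0.53  -0.262  0.125]
mid wingtop (array([ 0.509, -0.099,  0.125]), np.float64(0.0039)) [ 0.507 -0.098  0.125] [ 0.51  -0.102  0.125]
collar (array([0.518, 0.193, 0.074]), np.float64(0.0029)) [0.523 0.193 0.08 ] [0.515 0.184 0.08 ]
black wt (array([ 0.393, -0.081,  0.123]), np.float64(0.0059)) [ 0.399 -0.082  0.125] [ 0.391 -0.079  0.125]
green1 wt (array([ 0.485, -0.003,  0.119]), np.float64(0.0043)) [ 0.49  -0.002  0.125] [ 0.483 -0.012  0.125]
green2 wt (array([ 0.597, -0.027,  0.117]), np.float64(0.0001)) [ 0.604 -0.027  0.125] [ 0.592 -0.035  0.125]
[ 0.65  -0.226  0.072]
[ 0.658 -0.129  0.072]
wrench [ 0.42824078 -0.44548482  0.01      ] [ 0.60259645 -0.39648291  0.01      ]
```

```bash
python3 -m creep '[{"slide":[0.15,-0.16,0.05],"rot":[0,0,0]},{"slide":[0.15,-0.16,0.05],"rot":[0,0,0]},{"slide":[0.15,-0.16,0.05],"rot":[0,0,0]},{"slide":[0.15,-0.16,0.05],"rot":[0,0,0]},{"slide":[0.15,-0.16,0.05],"rot":[0,0,0]},{"slide":[0.15,-0.16,0.05],"rot":[0,0,0]},{"slide":[0.15,-0.16,0.05],"rot":[0,0,0]},{"slide":[0.15,-0.16,0],"rot":[0,0,0]},{"slide":[0.15,-0.16,0],"rot":[0,0,0]},{"slide":[0.15,-0.16,0],"rot":[0,0,0]}]' 0.5; python3 - <<'E'
from h import *
i,im=snap('wrist','w1'); print(i); print(manip.state()['position'],manip.state()['clock'])
E
```

```text
clock: 1.15
position: [0.5047, 0.1812, 0.3002]
eef_rot: [-3.136, -0.0, 2.78]
force: [-0.0, 0.5, 0.6]
grip_width: 0.0428
{'fovy': 68.57783540448739, 'cx': 318.4269401643357, 'cy': 200.79283037093094, 'position': array([0.43460673, 0.20959663, 0.44239198]), 'rotation': array([2.84529703, 0.00414358, 1.20960365])}
[0.50810726 0.17704853 0.29910543] 1.2
```

View pics/w1.png

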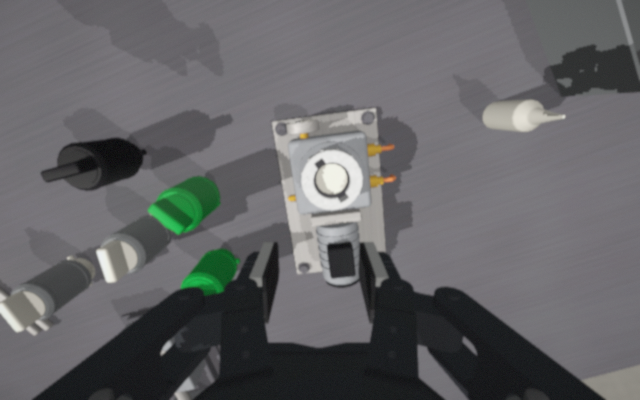

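```bash
python3 - <<'E'
from h import *
print(manip.state()['position'],manip.state()['qvel'])
i,im=snap('wrist','w2'); print(i); print(manip.state()['position'],manip.state()['eef_rot'])
c=im[140:220,285:385]
cv2.imwrite('pics/w2c.png',cv2.resize(c,None,fx=7,fy=7,interpolation=cv2.INTER_CUBIC))
E
```

```text
[0.50810726 0.17704853 0.29910543] [ 0.0829653  -0.01702776 -0.0377251  -0.01250084  0.00837657  0.1437671 ]
{'fovy': 68.57783540448739, 'cx': 318.4269401643357, 'cy': 200.79283037093094, 'position': array([0.43806557, 0.20601129, 0.44114855]), 'rotation': array([2.8441151 , 0.0062866 , 1.20639957])}
[0.50625903 0.17920309 0.29897575] [-3.13461999e+00 -7.71112561e-04  2.77488449e+00]
```

View pics/w2c.png

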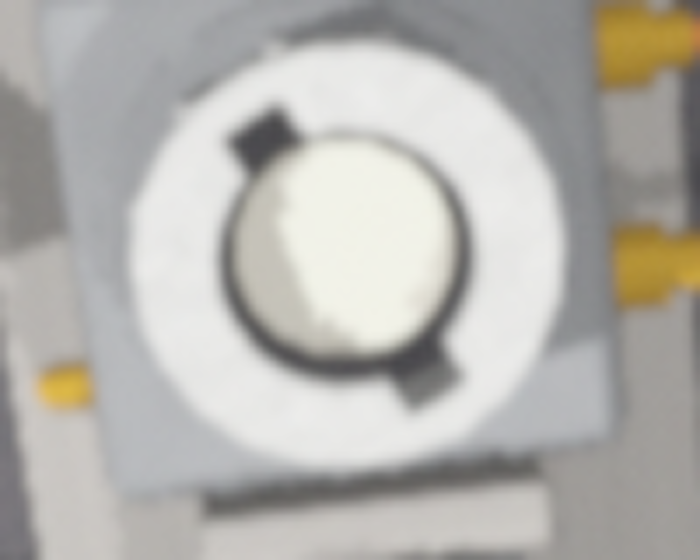

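```bash
cat >> h.py <<'E'
def circfit(P):
    A=np.c_[2*P[:,:2],np.ones(len(P))]; s=np.linalg.lstsq(A,(P[:,:2]**2).sum(1),rcond=None)[0]
    r=np.sqrt(s[2]+s[0]**2+s[1]**2); res=np.hypot(*(P[:,:2]-s[:2]).T)-r
    return s[:2],r,res
def collar(i,im,guess,th=205):
    g=im.min(2); u,v=proj(i,[*guess,.082]); 
    f=cam(i)[0]; rad=f*0.050/(cam(i)[3][2]-.082)
    m=((g>th)*255).astype(np.uint8); yy,xx=np.mgrid[:400,:640]; m[np.hypot(xx-u,yy-v)>rad]=0
    cs,_=cv2.findContours(m,cv2.RETR_EXTERNAL,cv2.CHAIN_APPROX_NONE); c=max(cs,key=cv2.contourArea)[:,0,:]
    h=cv2.convexHull(c)[:,0,:]
    P=np.array([onz(i,*p,.082) for p in c]); 
    for _ in range(4):
        cc,r,res=circfit(P); P=P[np.abs(res)<max(.0015,1.5*res.std())]
    print('outer',cc.round(4),'r',r.round(4),'n',len(P),'std',res.std().round(5))
    # slots: dark pixels at radius 25.5..31 mm
    Q=[];
    for y in range(int(v-rad),int(v+rad)):
        for x in range(int(u-rad),int(u+rad)):
            if 0<=x<640 and 0<=y<400:
                p=onz(i,x,y,.082)[:2]-cc; rr=np.hypot(*p)
                if .026<rr<.0305 and g[y,x]<150: Q.append(p)
    Q=np.array(Q); a=np.arctan2(Q[:,1],Q[:,0]); ax=np.angle(np.exp(2j*a).mean())/2
    s=np.cos(a-ax)>0
    print('slot axis deg',np.degrees(ax).round(1),'n',len(Q),'sides',Q[s].mean(0).round(4),Q[~s].mean(0).round(4))
    return cc,ax
E
python3 - <<'E'
from h import *
i=np.load('pics/w2.npy',allow_pickle=True).item(); im=cv2.imread('pics/w2.png')
print(onz(i,333,179,.082)); collar(i,im,onz(i,333,179,.082)[:2])
for p in [(120,252),(25,305),(180,212)]: print(onz(i,*p,.12).round(3))
E
```

```text
[0.51994754 0.19188765 0.082     ]
outer [0.5182 0.1938] r 0.0376 n 170 std 0.00046
slot axis deg 13.4 n 52 sides [0.0268 0.0067] [-0.0272 -0.0063]
[ 0.505 -0.08   0.12 ]
[ 0.526 -0.237  0.12 ]
[0.485 0.014 0.12 ]
```

```bash
python3 -m creep '[{"slide":[0.012,-0.1,0.005],"rot":[0,0,-0.023]},{"slide":[0.012,-0.1,0.005],"rot":[0,0,-0.023]},{"slide":[0.012,-0.1,0.005],"rot":[0,0,-0.023]},{"slide":[0.012,-0.1,0.005],"rot":[0,0,-0.023]},{"slide":[0.012,-0.1,0.005],"rot":[0,0,-0.023]},{"slide":[0.012,-0.1,0.005],"rot":[0,0,-0.023]},{"slide":[0.012,-0.1,0.005],"rot":[0,0,-0.023]},{"slide":[0.012,-0.1,0.005],"rot":[0,0,-0.023]},{"slide":[0.012,-0.1,0.005],"rot":[0,0,-0.023]},{"slide":[0.012,-0.1,0.005],"rot":[0,0,-0.023]}]'
```

```text
clock: 2.25
position: [0.5288, -0.0236, 0.3065]
eef_rot: [-3.13, -0.005, 1.279]
force: [0.6, -0.2, -0.6]
grip_width: 0.0426
```

```bash
python3 -m creep '[{"slide":[0.012,-0.1,0.005],"rot":[0,0,-0.023]},{"slide":[0.012,-0.1,0.005],"rot":[0,0,-0.023]},{"slide":[0.012,-0.1,0.005],"rot":[0,0,-0.023]},{"slide":[0.012,-0.1,0.005],"rot":[0,0,-0.023]},{"slide":[0.012,-0.1,0.005],"rot":[0,0,-0.023]},{"slide":[0.012,-0.1,0.005],"rot":[0,0,-0.023]},{"slide":[0.012,-0.1,0.005],"rot":[0,0,-0.023]},{"slide":[0.012,-0.05,0.005],"rot":[0,0,-0.01]},{"slide":[0,0,0],"rot":[0,0,0]},{"slide":[0,0,0],"rot":[0,0,0]}]'; python3 - <<'E'
from h import *
i,im=snap('wrist','w3');print(i); print(manip.state()['position'],manip.state()['eef_rot'],manip.state()['joint_positions'])
E
```

```text
clock: 3.25
position: [0.5475, -0.1761, 0.3127]
eef_rot: [-3.126, -0.002, 0.159]
force: [-0.6, -0.1, -0.7]
grip_width: 0.0427
{'fovy': 68.57783540448739, 'cx': 318.4269401643357, 'cy': 200.79283037093094, 'position': array([ 0.62054762, -0.16520801,  0.45493833]), 'rotation': array([ 2.8471302 ,  0.01693904, -1.41058952])}
[ 0.54743549 -0.17591542  0.31264985] [-3.12569137e+00 -1.97287533e-03  1.59729059e-01] [-0.31836945  0.20653827  0.4715814   1.84140441  0.01502585  2.66343665]
```

View pics/w3.png

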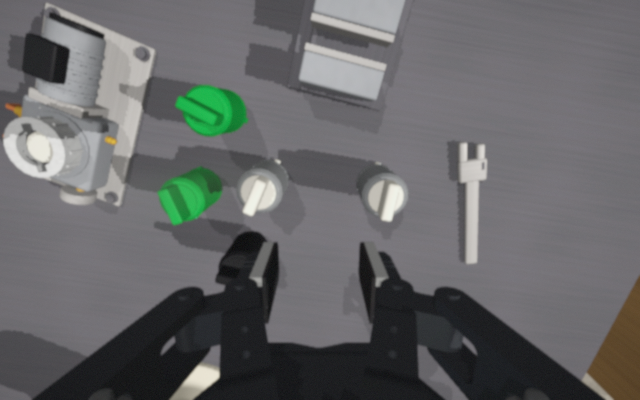

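```bash
python3 - <<'E'
from h import *
im=cv2.imread('pics/w3.png'); i=np.load('pics/w3.npy',allow_pickle=True).item()
c=im[150:230,230:290]; d=im[150:230,355:415]
cv2.imwrite('pics/w3c.png',cv2.resize(np.hstack([c,d]),None,fx=6,fy=6,interpolation=cv2.INTER_CUBIC))
E
```

```text
(no output)
```

View pics/w3c.png

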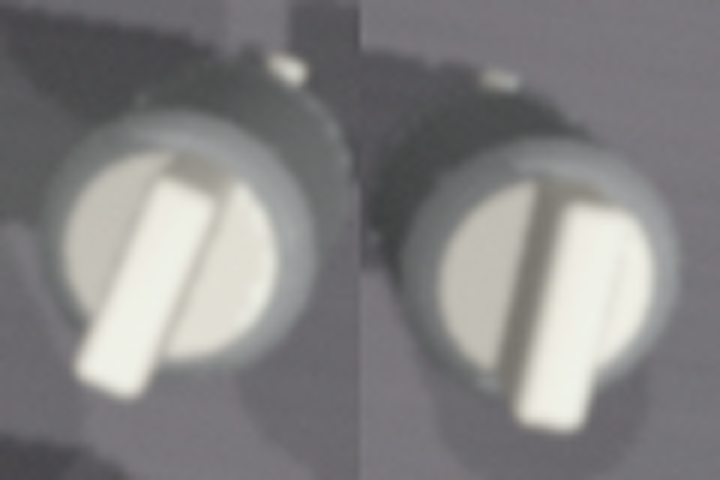

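```bash
python3 - <<'E'
from h import *
i=np.load('pics/w3.npy',allow_pickle=True).item()
def wing(c,off):
    P=np.array([onz(i,off[0]+u/6,off[1]+v/6,.125)[:2] for u,v in c])
    e1=(P[0]+P[1])/2; e2=(P[2]+P[3])/2; d=e1-e2
    print('ctr',P.mean(0).round(4),'len',np.linalg.norm(d).round(4),'th',np.linalg.norm(P[0]-P[1]).round(4),np.linalg.norm(P[2]-P[3]).round(4),'ang',np.degrees(np.arctan2(*d[::-1])).round(1))
wing([(160,180),(218,200),(130,398),(75,372)],(230,150))
wing([(570-360,205),(632-360,212),(580-360,432),(515-360,420)],(355,150))
im=cv2.imread('pics/w3.png'); 
for g,z in [((230+170/6,150+245/6),.097),((355+188/6,150+265/6),.097)]: print(onz(i,*g,z).round(4))
for p in [(196,107),(176,207)]: print('green',onz(i,*p,.125).round(3))
print('black',onz(i,240,265,.05).round(3), 'vise',[onz(i,*p,.072).round(3) for p in [(300,88),(384,100)]])
E
```

```text
ctr [ 0.5116 -0.1005] len 0.0445 th 0.0117 0.0119 ang -16.9
ctr [ 0.5319 -0.2597] len 0.0452 th 0.012 0.0133 ang -0.0
[ 0.5129 -0.0993  0.097 ]
[ 0.5351 -0.2597  0.097 ]
green [ 0.604 -0.028  0.125]
green [ 0.485 -0.009  0.125]
black [ 0.375 -0.074  0.05 ] vise [array([ 0.643, -0.132,  0.072]), array([ 0.646, -0.236,  0.072])]
```

```bash
python3 -m creep '[{"slide":[-0.004,-0.021,-0.023],"rot":[0,0,0.0235]},{"slide":[-0.004,-0.021,-0.023],"rot":[0,0,0.0235]},{"slide":[-0.004,-0.021,-0.023],"rot":[0,0,0.0235]},{"slide":[-0.004,-0.021,-0.023],"rot":[0,0,0.0235]},{"slide":[-0.004,-0.021,-0.023],"rot":[0,0,0.0235]},{"slide":[-0.004,-0.021,-0.023],"rot":[0,0,0.0235]},{"slide":[-0.004,-0.021,-0.023],"rot":[0,0,0.0235]},{"slide":[-0.004,-0.021,-0.023],"rot":[0,0,0.0235]},{"slide":[-0.004,-0.021,-0.023],"rot":[0,0,0.0235]},{"slide":[-0.004,-0.021,-0.023],"rot":[0,0,0.0235]}]'
```

```text
clock: 4.3
position: [0.5392, -0.2089, 0.2666]
eef_rot: [-3.126, -0.004, 1.666]
force: [0.5, -0.7, -0.8]
grip_width: 0.0427
```

```bash
python3 -m creep '[{"slide":[-0.004,-0.021,-0.023],"rot":[0,0,0.0235]},{"slide":[-0.004,-0.021,-0.023],"rot":[0,0,0.0235]},{"slide":[-0.004,-0.021,-0.023],"rot":[0,0,0.0235]},{"slide":[-0.004,-0.021,-0.023],"rot":[0,0,0.0235]},{"slide":[-0.004,-0.021,-0.023],"rot":[0,0,0.0235]},{"slide":[-0.004,-0.021,-0.023],"rot":[0,0,0.0235]},{"slide":[-0.004,-0.021,-0.023],"rot":[0,0,0.0235]},{"slide":[-0.004,-0.021,-0.023],"rot":[0,0,0.0235]},{"slide":[-0.004,-0.021,-0.023],"rot":[0,0,0.02]},{"slide":[0,0,0],"rot":[0,0,0]}]'; cat >> h.py <<'E'
def todo(xyz,yaw):
    """slide/rot (normalised) from the present pose to xyz, tool down, yaw(rad)"""
    s=manip.state(); d=(np.array(xyz)-s['position'])
    Rt=R.from_euler('xyz',[np.pi,0,yaw]); Rc=R.from_euler('xyz',s['eef_rot'])
    w=(Rt*Rc.inv()).as_rotvec()
    print('pos',np.round(s['position'],4),'rpy',np.round(s['eef_rot'],4),'slide',(d/.2).round(4),'mm',(d*1e3).round(1),'rot',(w/2/np.pi).round(4),'deg',np.degrees(w).round(2),'F',np.round(s['force'],2),'w',round(s['grip_width'],4),'t',round(s['clock'],2))
E
python3 -c "
from h import *
todo([.532,-.260,.2],np.pi)"
```

```text
clock: 5.3
position: [0.5317, -0.238, 0.2237]
eef_rot: [-3.127, -0.006, 3.005]
force: [0.1, 0.0, 0.0]
grip_width: 0.0427
pos [ 0.5317 -0.238   0.2237] rpy [-3.1272 -0.0058  3.005 ] slide [ 0.0014 -0.1102 -0.1185] mm [  0.3 -22.  -23.7] rot [ 0.0022 -0.0011  0.0217] deg [ 0.8  -0.39  7.82] F [0.13 0.03 0.03] w 0.0427 t 5.3
```

```bash
python3 -m creep '[{"slide":[0.001,-0.055,-0.06],"rot":[0.0011,-0.0005,0.011]},{"slide":[0.001,-0.055,-0.06],"rot":[0.0011,-0.0005,0.011]},{"slide":[0,0,0],"rot":[0,0,0]},{"slide":[0,0,0],"rot":[0,0,0]}]'; python3 - <<'E'
from h import *
todo([.532,-.260,.2],np.pi)
i,im=snap('wrist','w4')
E
```

```text
clock: 5.7
position: [0.5327, -0.2571, 0.2009]
eef_rot: [3.141, 0.001, 3.139]
force: [0.4, -0.2, -0.0]
grip_width: 0.0428
pos [ 0.5327 -0.2571  0.2009] rpy [3.1412e+00 1.2000e-03 3.1388e+00] slide [-0.0035 -0.0145 -0.0046] mm [-0.7 -2.9 -0.9] rot [-0.0001  0.0002  0.0004] deg [-0.02  0.07  0.16] F [ 0.43 -0.23 -0.01] w 0.0428 t 5.7
```

View pics/w4.png

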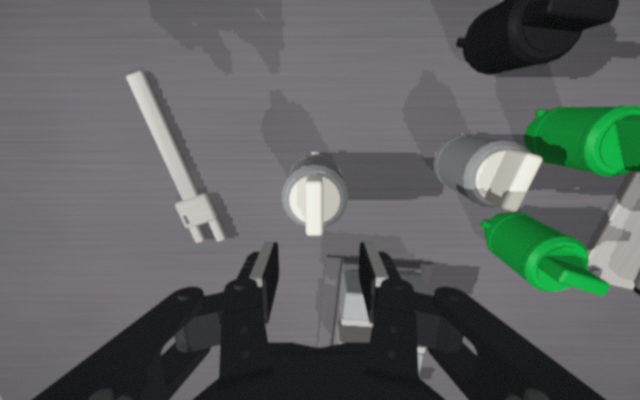

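```bash
python3 - <<'E'
from h import *
i=np.load('pics/w4.npy',allow_pickle=True).item(); im=cv2.imread('pics/w4.png')
c=im[140:250,265:365]; cv2.imwrite('pics/w4c.png',cv2.resize(c,None,fx=5,fy=5,interpolation=cv2.INTER_CUBIC)); print(im[205,280:350,1]); print(im[150:250,314,1])
E
```

```text
[118 120 129 143 151 156 159 160 163 183 212 231 237 238 238 238 236 230
 223 219 220 218 219 219 217 220 231 238 241 241 242 241 240 239 239 238
 238 238 236 230 214 193 176 178 187 192 192 193 192 192 193 192 192 192
 193 193 192 190 178 153 129 121 117 110 106 102 105 110 114 115]
[109 134 163 168 143 104  82  76  75  76  74  74  72  78  89 108 120 123
 124 128 136 141 140 138 134 132 129 127 130 135 153 183 208 222 232 237
 240 240 240 240 239 240 240 240 239 240 239 239 240 239 239 239 239 239
 238 239 239 238 238 239 238 238 238 238 238 238 238 238 238 238 238 238
 238 238 238 238 238 238 237 237 237 237 236 231 216 186 146 123 117 116
 117 118 117 115 116 117 117 117 118 118]
```

View pics/w4c.png

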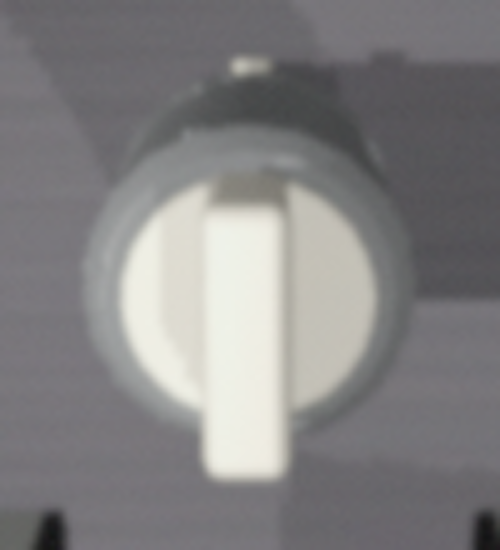

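```bash
cat >> h.py <<'E'
def wing(i,c,off,k,z=.125):
    P=np.array([onz(i,off[0]+u/k,off[1]+v/k,z)[:2] for u,v in c])
    e1=(P[0]+P[1])/2; e2=(P[2]+P[3])/2; d=e1-e2
    print('ctr',P.mean(0).round(4),'len',np.linalg.norm(d).round(4),'th',np.linalg.norm(P[0]-P[1]).round(4),np.linalg.norm(P[2]-P[3]).round(4),'ang',np.degrees(np.arctan2(*d[::-1])).round(1))
E
python3 - <<'E'
from h import *
i=np.load('pics/w4.npy',allow_pickle=True).item()
wing(i,[(205,205),(287,205),(290,478),(202,478)],(265,140),5)
todo([.532,-.260,.2],np.pi)
E
```

```text
ctr [ 0.5311 -0.2588] len 0.0452 th 0.0125 0.0142 ang 179.6
pos [ 0.5327 -0.257   0.2009] rpy [3.1412e+00 1.2000e-03 3.1394e+00] slide [-0.0037 -0.0148 -0.0046] mm [-0.7 -3.  -0.9] rot [-0.0001  0.0002  0.0003] deg [-0.02  0.07  0.12] F [-0.25 -0.04  0.37] w 0.0427 t 5.75
```

```bash
python3 -m creep '[{"slide":[-0.005,-0.01,-0.1],"rot":[0,0,0]},{"slide":[0,0,-0.1],"rot":[0,0,0]},{"slide":[0,0,-0.1],"rot":[0,0,0]},{"slide":[0,0,-0.08],"rot":[0,0,0]},{"slide":[0,0,0],"rot":[0,0,0]}]' 0.5;  python3 -c "
from h import *
todo([.5313,-.259,.1],np.pi)"
```

```text
clock: 6.25
position: [0.5336, -0.2562, 0.1275]
eef_rot: [-3.139, 0.007, 3.13]
force: [-0.2, 0.0, 0.2]
grip_width: 0.0428
pos [ 0.5336 -0.2562  0.1275] rpy [-3.1392  0.0066  3.1303] slide [-0.0114 -0.0138 -0.1374] mm [ -2.3  -2.8 -27.5] rot [0.0004 0.001  0.0018] deg [0.14 0.38 0.65] F [-0.2   0.01  0.15] w 0.0428 t 6.25
```

```bash
python3 -m creep '[{"slide":[-0.013,-0.016,-0.07],"rot":[0.0004,0.001,0.0018]},{"slide":[0,-0.003,-0.06],"rot":[0,0,0]},{"slide":[0,0,0],"rot":[0,0,0]}]' 0.5;  python3 -c "
from h import *
todo([.5313,-.259,.1],np.pi)"
```

```text
clock: 6.55
position: [0.5319, -0.2599, 0.1022]
eef_rot: [-3.141, 0.002, 3.141]
force: [0.4, -0.2, -0.5]
grip_width: 0.0426
pos [ 0.5319 -0.2599  0.1022] rpy [-3.1405e+00  2.4000e-03  3.1411e+00] slide [-0.0028  0.0044 -0.0112] mm [-0.6  0.9 -2.2] rot [0.0002 0.0004 0.0001] deg [0.06 0.14 0.03] F [ 0.36 -0.2  -0.51] w 0.0426 t 6.55
```

Good. Drop 2 mm and close.

```bash
python3 -m creep '[{"slide":[-0.003,0.004,-0.01],"rot":[0,0.0004,0]},{"slide":[0,0,0],"rot":[0,0,0]}]';python3 -m creep '[{"slide":[0,0,0],"rot":[0,0,0]},{"slide":[0,0,0],"rot":[0,0,0]},{"slide":[0,0,0],"rot":[0,0,0]},{"slide":[0,0,0],"rot":[0,0,0]},{"slide":[0,0,0],"rot":[0,0,0]},{"slide":[0,0,0],"rot":[0,0,0]}]' 0;  python3 -c "
from h import *
todo([.5313,-.259,.1],np.pi)"
```

```text
clock: 6.75
position: [0.5314, -0.2591, 0.1006]
eef_rot: [-3.14, 0.0, 3.14]
force: [0.5, -0.0, 0.1]
grip_width: 0.0429
clock: 7.35
position: [0.5318, -0.2594, 0.1017]
eef_rot: [-3.14, 0.001, 3.14]
force: [-0.1, -0.2, -0.4]
grip_width: 0.0127
pos [ 0.5318 -0.2594  0.1017] rpy [-3.1397e+00  1.5000e-03  3.1402e+00] slide [-0.0025  0.0018 -0.0087] mm [-0.5  0.4 -1.7] rot [0.0003 0.0002 0.0002] deg [0.11 0.08 0.08] F [-0.09 -0.2  -0.44] w 0.0127 t 7.35
```

```bash
python3 -m creep '[{"slide":[0,0,0.06],"rot":[0,0,0]},{"slide":[0,0,0.08],"rot":[0,0,0]},{"slide":[0,0,0.08],"rot":[0,0,0]},{"slide":[0,0,0],"rot":[0,0,0]},{"slide":[0,0,0],"rot":[0,0,0]},{"slide":[0,0,0],"rot":[0,0,0]}]'; for k in 1 2 3 4 5; do python3 -m creep '[{"slide":[0,0,0],"rot":[0,0,0]}]' | grep -E "force|posi"; done
```

```text
clock: 7.95
position: [0.5316, -0.2593, 0.1491]
eef_rot: [-3.14, 0.002, 3.14]
force: [-1.2, 0.7, -1.0]
grip_width: 0.0126
position: [0.5314, -0.2592, 0.1485]
force: [0.1, -0.5, -0.6]
position: [0.5312, -0.2591, 0.148]
force: [0.5, 0.1, -0.9]
position: [0.531, -0.259, 0.1474]
force: [0.4, -0.2, -1.2]
position: [0.5308, -0.2589, 0.147]
force: [-0.6, -0.4, -1.3]
position: [0.5307, -0.2589, 0.1468]
force: [0.0, 0.6, -0.6]
```

```bash
python3 - <<'E'
from h import *
F=[]
for k in range(4):
    F.append(manip.state()['force']); i,im=snap('side','s1')
print(np.mean(F,0))
cv2.imwrite('pics/s1c.png',cv2.resize(im[150:300,250:450],None,fx=4,fy=4))
E
```

```text
[ 0.05537164 -0.22615852 -0.7662108 ]
```

View pics/s1c.png

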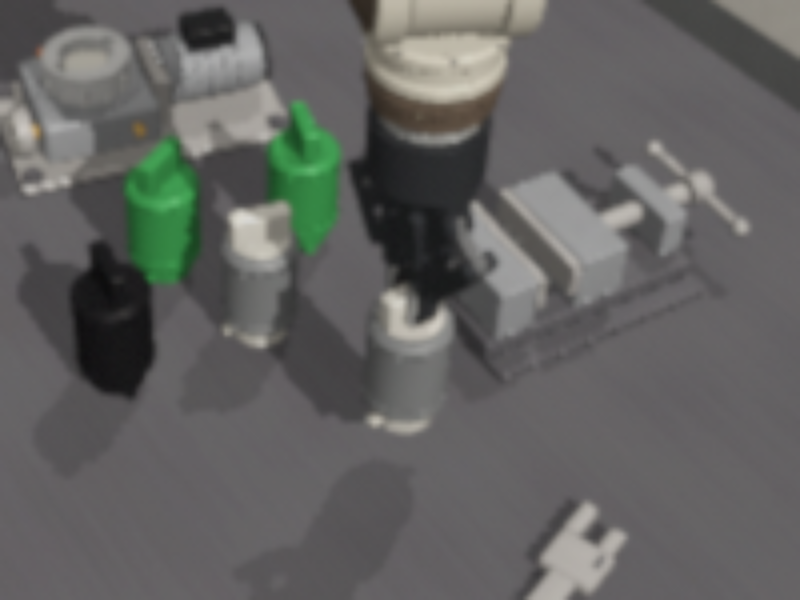

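```bash
python3 -m creep '[{"slide":[0.003,-0.001,-0.07],"rot":[0,0,0]},{"slide":[0,0,-0.07],"rot":[0,0,0]},{"slide":[0,0,-0.04],"rot":[0,0,0]},{"slide":[0,0,0],"rot":[0,0,0]},{"slide":[0,0,0],"rot":[0,0,0]}]'; python3 -c "
from h import *
todo([.5318,-.2594,.1017],np.pi)"
```

```text
clock: 9.15
position: [0.5307, -0.2588, 0.1063]
eef_rot: [3.141, -0.003, 3.14]
force: [0.9, -0.3, -1.5]
grip_width: 0.0129
pos [ 0.5307 -0.2588  0.1063] rpy [ 3.1414e+00 -2.8000e-03  3.1402e+00] slide [ 0.0053 -0.0032 -0.0232] mm [ 1.1 -0.6 -4.6] rot [-0.     -0.0005  0.0002] deg [-0.01 -0.16  0.08] F [ 0.93 -0.29 -1.47] w 0.0129 t 9.15
```

```bash
python3 -m creep '[{"slide":[0.004,-0.002,-0.015],"rot":[0,-0.0005,0]},{"slide":[0,0,0],"rot":[0,0,0]}]'; python3 -m creep '[{"slide":[0,0,-0.006],"rot":[0,0,0]},{"slide":[0,0,0],"rot":[0,0,0]}]'; python3 -c "
from h import *
todo([.5318,-.2594,.1017],np.pi)"
```

```text
clock: 9.35
position: [0.5317, -0.2593, 0.1034]
eef_rot: [3.142, 0.001, 3.14]
force: [1.0, 0.8, -0.3]
grip_width: 0.013
clock: 9.55
position: [0.532, -0.2594, 0.1027]
eef_rot: [-3.141, 0.002, 3.14]
force: [-0.2, -0.1, -0.5]
grip_width: 0.0132
pos [ 0.532  -0.2594  0.1027] rpy [-3.1412e+00  1.8000e-03  3.1402e+00] slide [-0.0012  0.0001 -0.0052] mm [-0.2  0.  -1. ] rot [0.0001 0.0003 0.0002] deg [0.03 0.1  0.08] F [-0.2  -0.08 -0.51] w 0.0132 t 9.55
```

```bash
python3 -m creep '[{"slide":[0,0,-0.006],"rot":[0,0,0]},{"slide":[0,0,0],"rot":[0,0,0]}]'; python3 -m creep '[{"slide":[0,0,0],"rot":[0,0,0]},{"slide":[0,0,0],"rot":[0,0,0]},{"slide":[0,0,0],"rot":[0,0,0]},{"slide":[0,0,0],"rot":[0,0,0]},{"slide":[0,0,0.02],"rot":[0,0,0]},{"slide":[0,0,0.1],"rot":[0,0,0]},{"slide":[0,0,0.2],"rot":[0,0,0]},{"slide":[0,0,0.2],"rot":[0,0,0]},{"slide":[0,0,0],"rot":[0,0,0]}]' 0.5;python3 -c "
from h import *
todo([.51,-.1,.2],2.845); snap('wrist','w5')"
```

```text
clock: 9.75
position: [0.5322, -0.2595, 0.1018]
eef_rot: [-3.141, 0.002, 3.14]
force: [-0.7, 0.0, -1.4]
grip_width: 0.0128
clock: 10.65
position: [0.5311, -0.2589, 0.2099]
eef_rot: [-3.142, 0.001, 3.14]
force: [1.1, -0.6, 0.5]
grip_width: 0.0427
pos [ 0.5311 -0.2589  0.2099] rpy [-3.1415e+00  1.3000e-03  3.1402e+00] slide [-0.1054  0.7945 -0.0497] mm [-21.1 158.9  -9.9] rot [ 0.      0.0002 -0.047 ] deg [  0.02   0.07 -16.91] F [ 1.09 -0.64  0.48] w 0.0427 t 10.65
```

View pics/w5.png

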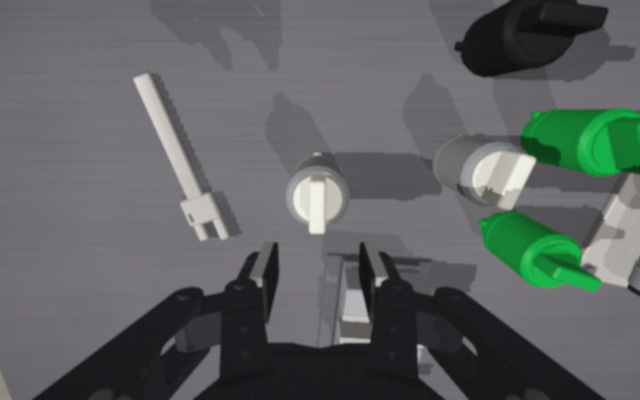

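```bash
python3 -m creep '[{"slide":[-0.026,0.2,-0.01],"rot":[0,0,-0.012]},{"slide":[-0.026,0.2,-0.01],"rot":[0,0,-0.012]},{"slide":[-0.026,0.2,-0.01],"rot":[0,0,-0.012]},{"slide":[-0.026,0.2,-0.01],"rot":[0,0,-0.011]},{"slide":[0,0,0],"rot":[0,0,0]},{"slide":[0,0,0],"rot":[0,0,0]}]';  python3 - <<'E'
from h import *
todo([.511,-.1,.2],2.845)
i,im=snap('wrist','w6')
cv2.imwrite('pics/w6c.png',cv2.resize(im[130:270,250:400],None,fx=4,fy=4,interpolation=cv2.INTER_CUBIC))
E
```

```text
clock: 11.3
position: [0.5071, -0.094, 0.1931]
eef_rot: [3.141, -0.007, 2.831]
force: [0.7, 0.3, 1.0]
grip_width: 0.043
pos [ 0.5071 -0.094   0.1931] rpy [ 3.1407 -0.0071  2.831 ] slide [ 0.0196 -0.0301  0.0347] mm [ 3.9 -6.   6.9] rot [-0.0005 -0.001   0.0022] deg [-0.17 -0.37  0.8 ] F [0.74 0.29 1.03] w 0.043 t 11.3
```

View pics/w6c.png

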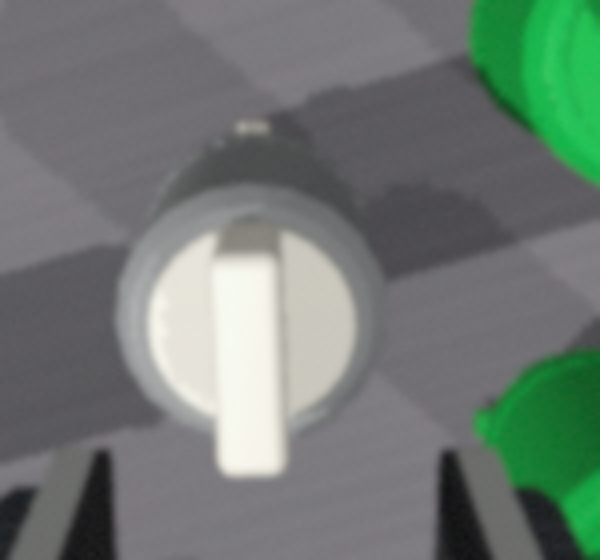

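```bash
python3 - <<'E'
from h import *
i=np.load('pics/w6.npy',allow_pickle=True).item()
wing(i,[(213,250),(280,250),(288,474),(217,474)],(250,130),4)
todo([.511,-.1,.1],2.845)
E
```

```text
ctr [ 0.5105 -0.0984] len 0.0457 th 0.0125 0.014 ang 163.4
pos [ 0.5071 -0.0942  0.193 ] rpy [ 3.1405 -0.0074  2.8304] slide [ 0.0196 -0.029  -0.465 ] mm [  3.9  -5.8 -93. ] rot [-0.0005 -0.0011  0.0023] deg [-0.19 -0.39  0.84] F [-0.1   0.39 -0.7 ] w 0.0427 t 11.35
```

```bash
python3 -m creep '[{"slide":[0.017,-0.021,-0.1],"rot":[-0.0005,-0.0011,0.003]},{"slide":[0,0,-0.1],"rot":[0,0,0]},{"slide":[0,0,-0.1],"rot":[0,0,0]},{"slide":[0,0,-0.04],"rot":[0,0,0]},{"slide":[0,0,0],"rot":[0,0,0]}]' 0.5;  python3 -c "
from h import *
todo([.5105,-.0984,.1],2.850)"
```

```text
clock: 11.85
position: [0.5108, -0.1031, 0.1215]
eef_rot: [-3.141, -0.0, 2.847]
force: [0.5, 0.4, 0.3]
grip_width: 0.0427
pos [ 0.5108 -0.1031  0.1215] rpy [-3.1410e+00 -3.0000e-04  2.8474e+00] slide [-0.0014  0.0233 -0.1076] mm [ -0.3   4.7 -21.5] rot [ 0.0001 -0.0001  0.0004] deg [ 0.03 -0.02  0.15] F [0.54 0.41 0.31] w 0.0427 t 11.85
```

```bash
python3 -m creep '[{"slide":[-0.001,0.022,-0.05],"rot":[0,0,0.0004]},{"slide":[0,0,-0.045],"rot":[0,0,0]},{"slide":[0,0,0],"rot":[0,0,0]}]' 0.5;  python3 -c "
from h import *
todo([.5105,-.0984,.1],2.850)"
```

```text
clock: 12.15
position: [0.5113, -0.0993, 0.1025]
eef_rot: [-3.141, 0.001, 2.849]
force: [-1.0, 0.5, -0.8]
grip_width: 0.0423
pos [ 0.5113 -0.0993  0.1025] rpy [-3.1411e+00  1.3000e-03  2.8491e+00] slide [-0.0039  0.0046 -0.0124] mm [-0.8  0.9 -2.5] rot [0.0001 0.0002 0.0002] deg [0.05 0.06 0.05] F [-0.97  0.48 -0.78] w 0.0423 t 12.15
```

```bash
python3 -m creep '[{"slide":[-0.004,0.005,-0.01],"rot":[0,0.0002,0]},{"slide":[0,0,0],"rot":[0,0,0]}]';python3 -m creep '[{"slide":[0,0,0],"rot":[0,0,0]},{"slide":[0,0,0],"rot":[0,0,0]},{"slide":[0,0,0],"rot":[0,0,0]},{"slide":[0,0,0],"rot":[0,0,0]},{"slide":[0,0,0],"rot":[0,0,0]},{"slide":[0,0,0],"rot":[0,0,0]}]' 0;  python3 -c "
from h import *
todo([.5105,-.0984,.1],2.85)"
```

```text
clock: 12.35
position: [0.5107, -0.0982, 0.1008]
eef_rot: [-3.141, 0.001, 2.849]
force: [-0.8, 0.3, 0.4]
grip_width: 0.0427
clock: 12.95
position: [0.511, -0.0982, 0.1016]
eef_rot: [-3.141, 0.002, 2.85]
force: [0.2, -0.3, -1.3]
grip_width: 0.0127
pos [ 0.511  -0.0982  0.1016] rpy [-3.1408e+00  1.8000e-03  2.8496e+00] slide [-0.0026 -0.0009 -0.008 ] mm [-0.5 -0.2 -1.6] rot [0.0002 0.0002 0.0001] deg [0.08 0.08 0.02] F [ 0.16 -0.27 -1.29] w 0.0127 t 12.95
```

```bash
python3 -m creep '[{"slide":[0,0,0.06],"rot":[0,0,0]},{"slide":[0,0,0.08],"rot":[0,0,0]},{"slide":[0,0,0.08],"rot":[0,0,0]},{"slide":[0,0,0],"rot":[0,0,0]},{"slide":[0,0,0],"rot":[0,0,0]},{"slide":[0,0,0],"rot":[0,0,0]}]'; for k in 1 2 3 4 5; do python3 -m creep '[{"slide":[0,0,0],"rot":[0,0,0]}]' | grep -E "force|posi"; done;  python3 -c "
from h import *
todo([.518,.1938,.25],3.375)"
```

```text
clock: 13.55
position: [0.51, -0.0978, 0.1473]
eef_rot: [-3.141, -0.001, 2.85]
force: [0.2, 0.4, -3.4]
grip_width: 0.0126
position: [0.5096, -0.0977, 0.1466]
force: [-0.3, -0.1, -3.8]
position: [0.5094, -0.0977, 0.146]
force: [0.1, -0.1, -3.0]
position: [0.5092, -0.0976, 0.1455]
force: [0.8, -0.2, -3.1]
position: [0.509, -0.0976, 0.1452]
force: [-0.6, -0.7, -3.5]
position: [0.5089, -0.0976, 0.145]
force: [-0.8, 0.3, -3.3]
pos [ 0.5089 -0.0976  0.145 ] rpy [-3.1406 -0.0048  2.8496] slide [0.0454 1.457  0.5251] mm [  9.1 291.4 105. ] rot [ 0.0001 -0.0008  0.0836] deg [ 0.05 -0.28 30.1 ] F [-0.77  0.25 -3.34] w 0.0127 t 14.05
```

```bash
python3 -m creep '[{"slide":[0,0,0.2],"rot":[0,0,0]},{"slide":[0,0,0.2],"rot":[0,0,0]},{"slide":[0.03,0.1,0.18],"rot":[0,-0.0008,0.01]},{"slide":[0.05,0.2,0],"rot":[0,0,0.011]},{"slide":[0.05,0.2,0],"rot":[0,0,0.011]},{"slide":[0.05,0.2,0],"rot":[0,0,0.011]},{"slide":[0.05,0.2,0],"rot":[0,0,0.011]},{"slide":[0.05,0.2,0],"rot":[0,0,0.011]},{"slide":[0.05,0.2,0],"rot":[0,0,0.01]},{"slide":[0.05,0.15,0],"rot":[0,0,0.006]}]'; python3 -m creep '[{"slide":[0,0,0],"rot":[0,0,0]},{"slide":[0,0,0],"rot":[0,0,0]},{"slide":[0,0,0],"rot":[0,0,0]}]';python3 -c "
from h import *
todo([.592,.211,.24],3.375)"
```

```text
clock: 15.05
position: [0.5844, 0.2002, 0.2656]
eef_rot: [-3.141, 0.002, -2.912]
force: [1.6, -1.1, -2.9]
grip_width: 0.013
clock: 15.35
position: [0.5847, 0.2044, 0.2635]
eef_rot: [-3.141, -0.001, -2.906]
force: [-0.2, -0.5, -3.2]
grip_width: 0.0125
pos [0.5847 0.2044 0.2635] rpy [-3.1409e+00 -8.0000e-04 -2.9064e+00] slide [ 0.0364  0.0329 -0.1174] mm [  7.3   6.6 -23.5] rot [ 0.0001 -0.0001 -0.0003] deg [ 0.05 -0.04 -0.1 ] F [-0.16 -0.51 -3.21] w 0.0125 t 15.35
```

```bash
python3 - <<'E'
from h import *
for k in range(2): i,im=snap('wrist','w7')
collar(i,im,[.518,.194])
c=im[150:260,260:400]
cv2.imwrite('pics/w7c.png',cv2.resize(im[60:310,180:460],None,fx=2.2,fy=2.2,interpolation=cv2.INTER_CUBIC))
E
```

```text
outer [0.5171 0.1967] r 0.035 n 173 std 0.00182
slot axis deg 13.6 n 93 sides [0.0275 0.0024] [-0.0261 -0.0099]
```

View pics/w7.png

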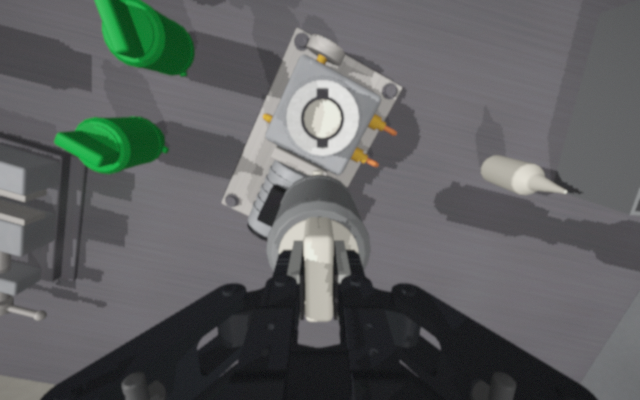

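View pics/w7c.png

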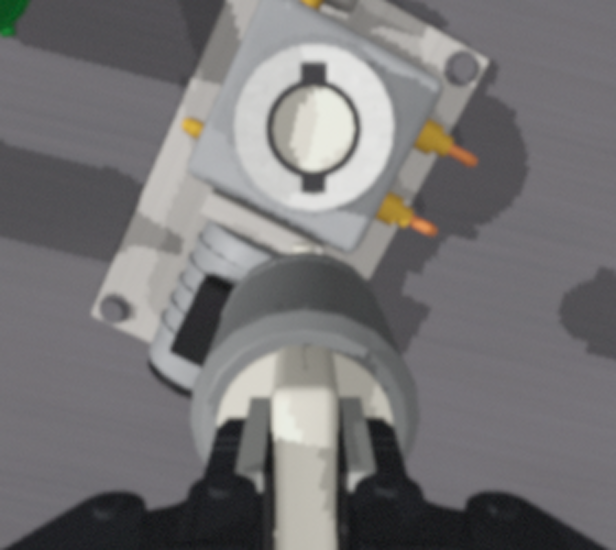

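```bash
python3 - <<'E'
from h import *
im=cv2.imread('pics/w7.png')
cv2.imwrite('pics/w7d.png',cv2.resize(im[70:170,270:375],None,fx=6,fy=6,interpolation=cv2.INTER_CUBIC))
g=im.min(2); print(g[112,270:375]); print(g[70:170,322])
E
```

```text
[171 172 173 170 166 164 165 165 164 162 160 161 158 159 159 162 174 194
 204 206 207 207 209 210 208 207 207 206 206 202 191 162 113  85 100 130
 147 152 153 152 152 152 154 158 174 195 204 207 207 207 207 207 208 209
 215 221 225 225 225 225 225 225 224 224 225 225 224 223 217 195 144  97
 121 173 208 220 222 223 223 224 224 224 224 224 225 224 223 210 179 145
 132 127 129 130 130 130 129 129 128 129 129 127 123 117 114]
[162 163 162 163 161 154 152 155 158 172 197 214 220 223 224 223 216 193
 150 102  75  69  70  70  68  70  69  73 101 136 162 178 192 204 210 210
 209 208 209 210 209 207 208 208 208 208 208 211 212 212 214 217 220 220
 220 220 223 223 224 224 224 225 224 224 224 222 212 181 127  86  72  71
  70  69  72  74  88 128 175 207 220 223 223 224 219 202 179 165 166 172
 175 176 174 168 156 138 119 101  95  98]
```

View pics/w7d.png

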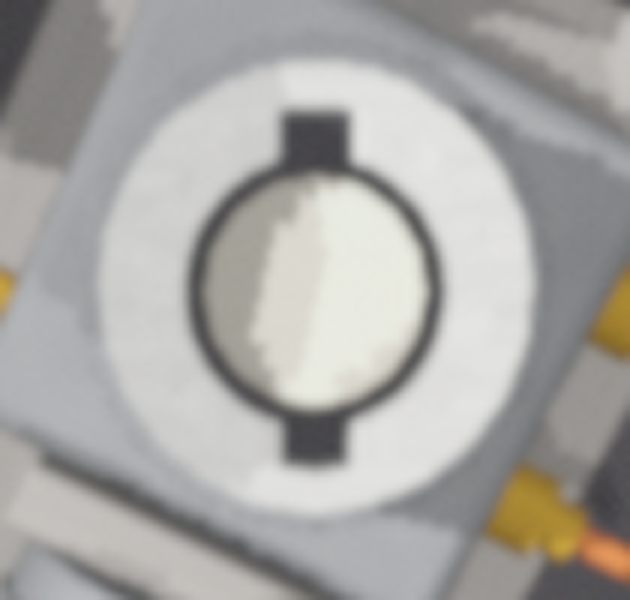

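```bash
python3 - <<'E'
from h import *
i=np.load('pics/w7.npy',allow_pickle=True).item(); im=cv2.imread('pics/w7.png')
collar(i,im,[.518,.194],188)
px=lambda x,y:(270+(x+.5)/6-.5,70+(y+.5)/6-.5)
A=onz(i,*px(316,112),.082);B=onz(i,*px(315,465),.082); print('slots ctr',((A+B)/2).round(4),np.linalg.norm(A-B).round(4),np.degrees(np.arctan2(*(A-B)[1::-1])).round(2))
L=onz(i,*px(97,289),.082);Rr=onz(i,*px(537,289),.082);T=onz(i,*px(315,58),.082);Bo=onz(i,*px(315,520),.082)
print('outer',((L+Rr)/2).round(4),np.linalg.norm(L-Rr),((T+Bo)/2).round(4),np.linalg.norm(T-Bo))
for u in [(190,440,290)]: 
    l=onz(i,*px(190,290),.082);r=onz(i,*px(441,290),.082); print('bore',((l+r)/2).round(4),np.linalg.norm(l-r))
todo([.5178,.1938,.24],3.37)
E
```

```text
outer [0.5182 0.1939] r 0.0379 n 206 std 0.00039
slot axis deg 13.6 n 87 sides [0.0272 0.0063] [-0.0272 -0.0068]
slots ctr [0.5179 0.1939 0.082 ] 0.0602 -166.47
outer [0.5171 0.194  0.082 ] 0.0779118140515205 [0.5186 0.194  0.082 ] 0.07883778140040304
bore [0.5173 0.1937 0.082 ] 0.044452232179925666
pos [0.5847 0.2039 0.2638] rpy [-3.1409e+00 -4.0000e-04 -2.9073e+00] slide [-0.3346 -0.0503 -0.1189] mm [-66.9 -10.1 -23.8] rot [ 0.0001 -0.     -0.0009] deg [ 0.04 -0.01 -0.34] F [-0.53 -0.09 -3.91] w 0.0128 t 15.45
```

```bash
python3 - <<'E'
from h import *
i=np.load('pics/w7.npy',allow_pickle=True).item(); im=cv2.imread('pics/w7.png')
cv2.imwrite('pics/w7e.png',cv2.resize(im[165:335,260:375],None,fx=3.5,fy=3.5,interpolation=cv2.INTER_CUBIC))
print(im[205:330,318,1])
E
```

```text
[127 127 127 127 131 138 139 136 137 134 130 123 123 125 127 131 131 130
 131 132 131 130 131 137 140 143 142 143 145 149 161 178 193 204 210 212
 214 215 215 216 216 216 215 216 215 215 216 216 215 216 217 218 217 216
 216 213 206 196 189 188 187 188 187 188 187 187 187 187 188 188 187 188
 187 188 187 188 187 188 187 187 187 188 187 187 187 188 187 187 186 188
 187 187 187 187 187 186 187 187 186 187 186 186 187 186 186 186 187 186
 186 186 186 186 185 184 179 168 146 125 112 109 108 109 110 109 109]
```

View pics/w7e.png

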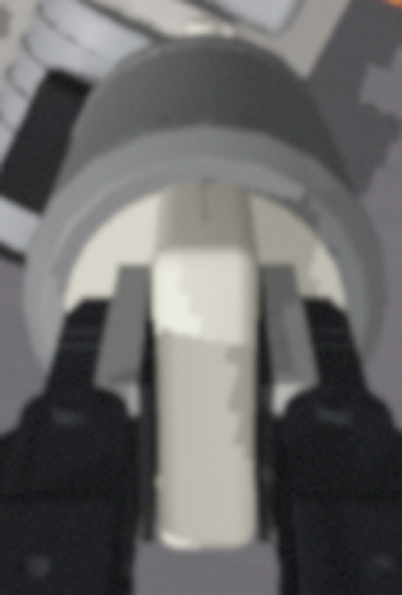

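```bash
python3 - <<'E'
from h import *
i=np.load('pics/w7.npy',allow_pickle=True).item()
t=np.array([.5847,.2039,.2638]); yaw=-2.907; ex=np.array([np.cos(yaw),np.sin(yaw)]); ey=np.array([np.sin(yaw),-np.cos(yaw)])
for h in (.0234,.0225):
  for q in [(318.5,236),(318.5,320.5),(304.3,280),(333.7,280)]:
    d=onz(i,*q,t[2]+h)[:2]-t[:2]; print(q,(d@ex).round(4),(d@ey).round(4))
E
```

```text
(318.5, 236) 0.0223 0.0018
(318.5, 320.5) -0.022 0.0019
(304.3, 280) 0.0003 -0.0047
(333.7, 280) 0.0003 0.0088
(318.5, 236) 0.0219 0.0018
(318.5, 320.5) -0.0227 0.0019
(304.3, 280) -0.0002 -0.0048
(333.7, 280) -0.0002 0.0089
```

```bash
python3 -m creep '[{"slide":[-0.11,-0.018,-0.05],"rot":[0,0,0]},{"slide":[-0.11,-0.018,-0.05],"rot":[0,0,0]},{"slide":[-0.1,-0.018,-0.05],"rot":[0,0,0]},{"slide":[0,0,0],"rot":[0,0,0]},{"slide":[0,0,0],"rot":[0,0,0]}]';python3 -c "
from h import *
todo([.5186,.1928,.2],-2.905)"
```

```text
clock: 15.95
position: [0.5188, 0.1879, 0.2337]
eef_rot: [-3.141, 0.002, -2.915]
force: [-0.3, -0.8, -3.2]
grip_width: 0.0126
pos [0.5188 0.1879 0.2337] rpy [-3.1406e+00  1.9000e-03 -2.9150e+00] slide [-0.0008  0.0245 -0.1686] mm [ -0.2   4.9 -33.7] rot [0.0001 0.0003 0.0016] deg [0.03 0.12 0.57] F [-0.27 -0.76 -3.16] w 0.0126 t 15.95
```

```bash
python3 -m creep '[{"slide":[0,0.02,-0.05],"rot":[0,0,0.0016]},{"slide":[0,0,-0.05],"rot":[0,0,0]},{"slide":[0,0,-0.03],"rot":[0,0,0]},{"slide":[0,0,0],"rot":[0,0,0]}]';python3 -c "
from h import *
todo([.5186,.1928,.19],-2.905)"
```

```text
clock: 16.35
position: [0.5206, 0.1917, 0.2061]
eef_rot: [-3.141, 0.004, -2.906]
force: [0.0, -0.8, -4.3]
grip_width: 0.0128
pos [0.5206 0.1917 0.2061] rpy [-3.1407  0.0036 -2.9059] slide [-0.0102  0.0056 -0.0803] mm [ -2.    1.1 -16.1] rot [0.     0.0006 0.0001] deg [0.   0.21 0.05] F [ 0.04 -0.77 -4.26] w 0.0128 t 16.35
```

```bash
python3 -m creep '[{"slide":[-0.01,0.006,-0.02],"rot":[0,0.0006,0]},{"slide":[0,0,0],"rot":[0,0,0]}]';python3 - <<'E'
from h import *
todo([.5186,.1928,.19],-2.905)
_,a=snap('scene','sc8'); _,b=snap('side','si8'); _,c=snap('wrist','w8')
todo([.5186,.1928,.19],-2.905)
cv2.imwrite('pics/c8.png',np.hstack([cv2.resize(a[120:240,340:450],None,fx=3.6,fy=4),cv2.resize(b[100:220,220:320],None,fx=4,fy=4)])[:480,:800])
E
```

```text
clock: 16.55
position: [0.5187, 0.193, 0.2012]
eef_rot: [-3.142, -0.001, -2.906]
force: [-0.0, 0.4, -4.1]
grip_width: 0.0125
pos [0.5187 0.193  0.2012] rpy [-3.1415e+00 -1.3000e-03 -2.9060e+00] slide [-0.0003 -0.0011 -0.056 ] mm [ -0.1  -0.2 -11.2] rot [ 0.0001 -0.0002  0.0002] deg [ 0.02 -0.07  0.05] F [-0.01  0.41 -4.06] w 0.0125 t 16.55
pos [0.519  0.193  0.2022] rpy [-3.1416e+00  4.0000e-04 -2.9059e+00] slide [-0.0021 -0.0011 -0.0609] mm [ -0.4  -0.2 -12.2] rot [-0.      0.0001  0.0001] deg [-0.    0.02  0.05] F [ 0.06 -0.13 -3.59] w 0.0126 t 16.7
```

View pics/c8.png

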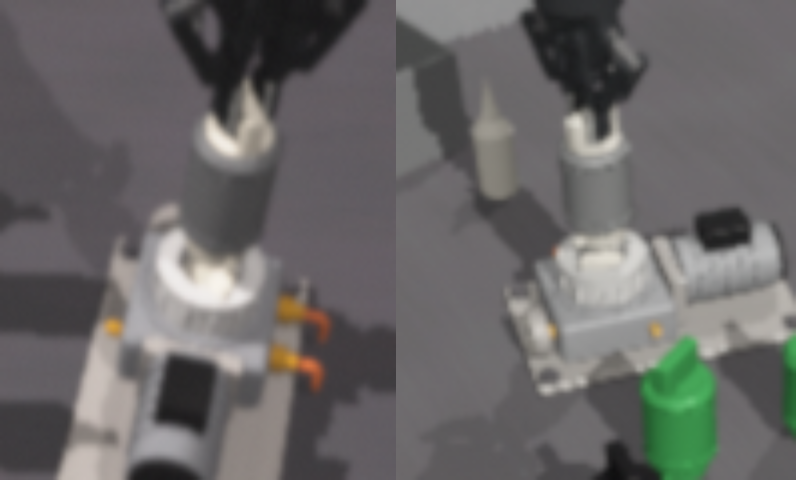

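View pics/w8.png

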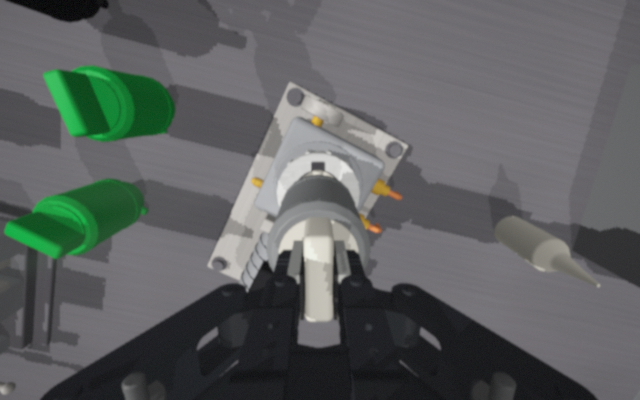

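```bash
python3 - <<'E'
from h import *
im=cv2.imread('pics/w8.png'); cv2.imwrite('pics/w8c.png',cv2.resize(im[130:240,255:385],None,fx=6,fy=5.4,interpolation=cv2.INTER_CUBIC))
i=np.load('pics/w8.npy',allow_pickle=True).item()
yaw=-2.906; ex=np.array([np.cos(yaw),np.sin(yaw),0]); t=np.array([.519,.193,0])
foot=.2022-.1016
print('pin tip',proj(i,t+ex*.0295+[0,0,foot+.007]),'slot end',proj(i,np.array([.5186,.1928,.082])+ex*.0315))
E
```

```text
pin tip [316.36396646 169.13383099] slot end [316.41307127 161.04261951]
```

View pics/w8c.png

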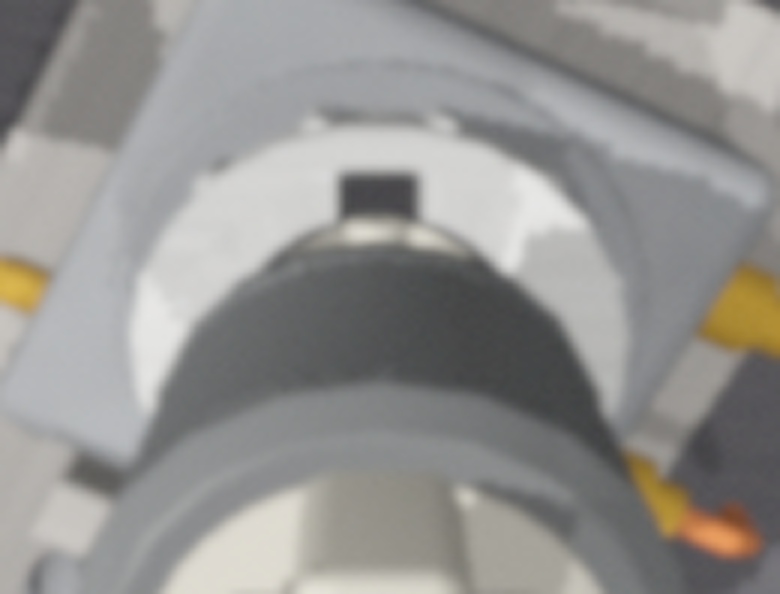

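```bash
python3 -m creep '[{"slide":[-0.002,-0.001,-0.03],"rot":[0,0,0]},{"slide":[0,0,-0.03],"rot":[0,0,0]},{"slide":[0,0,0],"rot":[0,0,0]}]';python3 -c "
from h import *
todo([.5186,.1928,.184],-2.905)"
```

```text
clock: 17.0
position: [0.5188, 0.1929, 0.1897]
eef_rot: [3.141, 0.001, -2.906]
force: [-0.8, -0.9, -3.6]
grip_width: 0.0127
pos [0.5188 0.1929 0.1897] rpy [ 3.1415e+00  1.5000e-03 -2.9060e+00] slide [-0.0012 -0.0004 -0.0287] mm [-0.2 -0.1 -5.7] rot [-0.0001  0.0002  0.0002] deg [-0.03  0.08  0.06] F [-0.82 -0.94 -3.59] w 0.0127 t 17.0
```

```bash
for k in 1 2 3 4; do python3 -m creep '[{"slide":[-0.001,-0.001,-0.012],"rot":[0,0.0002,0]},{"slide":[0,0,-0.005],"rot":[0,0,0]}]' | grep -E "posi|force|rot"; done;python3 -c "
from h import *
todo([.5186,.1928,.176],-2.905)"
```

```text
position: [0.5185, 0.1926, 0.186]
eef_rot: [3.141, 0.0, -2.906]
force: [-0.0, 0.3, -5.1]
position: [0.5183, 0.1924, 0.1824]
eef_rot: [3.141, -0.001, -2.906]
force: [0.2, 0.1, -3.6]
position: [0.5182, 0.1923, 0.1788]
eef_rot: [3.14, -0.002, -2.906]
force: [0.4, -0.4, -4.0]
position: [0.518, 0.192, 0.1751]
eef_rot: [3.14, -0.004, -2.906]
force: [-0.2, 0.2, -3.2]
pos [0.518  0.192  0.1751] rpy [ 3.14   -0.0036 -2.906 ] slide [0.0032 0.0039 0.0043] mm [0.6 0.8 0.9] rot [-0.0001 -0.0006  0.0002] deg [-0.04 -0.22  0.06] F [-0.22  0.19 -3.15] w 0.0131 t 17.8
```

```bash
python3 -m creep '[{"slide":[0.003,0.004,-0.01],"rot":[0,-0.0006,0]},{"slide":[0,0,-0.01],"rot":[0,0,0]}]' | grep -E "posi|force|rot"; for k in 1 2 ; do python3 -m creep '[{"slide":[0,0,-0.01],"rot":[0,0,0]},{"slide":[0,0,-0.01],"rot":[0,0,0]}]' | grep -E "posi|force|rot"; done;python3 -c "
from h import *
todo([.5186,.1928,.165],-2.905)"
```

```text
position: [0.5187, 0.193, 0.1713]
eef_rot: [3.141, 0.001, -2.906]
force: [-0.7, -0.1, 1.2]
position: [0.5188, 0.193, 0.1683]
eef_rot: [3.141, 0.003, -2.906]
force: [-2.0, -0.4, 4.6]
position: [0.5188, 0.193, 0.1656]
eef_rot: [3.141, 0.004, -2.906]
force: [-2.4, -1.6, 8.0]
pos [0.5188 0.193  0.1656] rpy [ 3.1406  0.0042 -2.906 ] slide [-0.0012 -0.0009 -0.0032] mm [-0.2 -0.2 -0.6] rot [-0.0003  0.0006  0.0002] deg [-0.11  0.22  0.05] F [-2.42 -1.64  8.03] w 0.013 t 18.4
```

```bash
python3 -m creep '[{"slide":[0,0,-0.01],"rot":[0,0.0006,0]}]' | grep -E "posi|force|rot"; python3 -m creep '[{"slide":[0,0,-0.01],"rot":[0,0,0]}]' | grep -E "posi|force|rot"
```

```text
position: [0.5189, 0.1929, 0.1646]
eef_rot: [3.14, 0.002, -2.906]
force: [-2.7, -1.6, 8.7]
position: [0.519, 0.1929, 0.1637]
eef_rot: [3.139, 0.003, -2.906]
force: [-3.8, -1.1, 10.0]
```

```bash
python3 -m creep '[{"slide":[0,0,-0.008],"rot":[0,0.0003,-0.004]}]' | grep -E "posi|force|rot"; python3 -m creep '[{"slide":[-0.001,0,-0.007],"rot":[0,0.0003,-0.008]}]' | grep -E "posi|force|rot";python3 -c "
from h import *
todo([.5188,.1929,.1635],-2.905); print(manip.state()['moment'])"
```

```text
position: [0.5191, 0.193, 0.1634]
eef_rot: [3.139, 0.003, -2.931]
force: [-3.6, -0.6, 10.6]
position: [0.519, 0.1932, 0.1633]
eef_rot: [3.138, 0.003, -2.982]
force: [-4.9, -1.0, 9.0]
pos [0.519  0.1932 0.1633] rpy [ 3.1376e+00  2.6000e-03 -2.9824e+00] slide [-0.0009 -0.0016  0.001 ] mm [-0.2 -0.3  0.2] rot [-0.0007  0.0003  0.0123] deg [-0.25  0.1   4.43] F [-4.9  -0.99  9.01] w 0.0125 t 18.8
[-0.13164587  1.10781223  0.17401642]
```

```bash
python3 -m creep '[{"slide":[-0.004,-0.001,-0.007],"rot":[-0.0006,0.0003,-0.01]}]' | grep -E "posi|force|rot"; python3 -m creep '[{"slide":[-0.003,-0.001,-0.007],"rot":[0,0,-0.01]},{"slide":[-0.001,0,-0.007],"rot":[0,0,-0.01]}]' | grep -E "posi|force|rot";python3 -c "
from h import *
todo([.5188,.1929,.1635],-2.905); print(manip.state()['moment'])"
```

```text
position: [0.5185, 0.1933, 0.1633]
eef_rot: [3.14, 0.002, -3.047]
force: [-2.4, -0.1, 9.3]
position: [0.5186, 0.1936, 0.1634]
eef_rot: [3.138, 0.007, 3.106]
force: [-3.6, -1.2, 9.7]
pos [0.5186 0.1936 0.1634] rpy [3.1381 0.0068 3.1056] slide [ 0.0012 -0.0036  0.0005] mm [ 0.2 -0.7  0.1] rot [-0.0007  0.001   0.0434] deg [-0.24  0.37 15.62] F [-3.63 -1.18  9.71] w 0.0127 t 19.1
[-0.23996442  0.89393357  0.11901307]
```

```bash
python3 -m creep '[{"slide":[-0.001,-0.003,-0.007],"rot":[-0.0007,0.001,-0.01]},{"slide":[-0.001,-0.001,-0.007],"rot":[0,0,-0.01]}]' | grep -E "posi|force|rot"; python3 -m creep '[{"slide":[-0.001,-0.001,-0.007],"rot":[-0.0003,0.0003,-0.01]},{"slide":[-0.001,-0.001,-0.007],"rot":[0,0,-0.01]}]' | grep -E "posi|force|rot";python3 -c "
from h import *
todo([.5188,.1929,.1635],-2.905); print(manip.state()['moment'])"
```

```text
position: [0.519, 0.1936, 0.1636]
eef_rot: [3.139, 0.005, 2.975]
force: [-3.3, -0.4, 9.0]
position: [0.5189, 0.194, 0.1636]
eef_rot: [3.138, 0.006, 2.845]
force: [-5.3, -0.5, 9.9]
pos [0.5189 0.194  0.1636] rpy [3.1385 0.006  2.8449] slide [-0.0003 -0.0053 -0.0003] mm [-0.1 -1.1 -0.1] rot [-0.0005  0.001   0.0849] deg [-0.17  0.35 30.56] F [-5.28 -0.53  9.87] w 0.0131 t 19.5
[0.03684941 1.16215034 0.08769088]
```

```bash
python3 -m creep '[{"slide":[-0.004,-0.003,-0.007],"rot":[-0.0005,0.001,-0.01]},{"slide":[-0.002,-0.002,-0.007],"rot":[0,0,-0.01]}]' | grep -E "posi|force|rot"; python3 -m creep '[{"slide":[-0.002,-0.002,-0.007],"rot":[-0.0003,0.0003,-0.01]},{"slide":[-0.001,-0.001,-0.007],"rot":[0,0,-0.01]}]' | grep -E "posi|force|rot";python3 -c "
from h import *
todo([.5188,.1929,.1635],2.401); print(manip.state()['moment'])"
```

```text
position: [0.5188, 0.1939, 0.1637]
eef_rot: [3.139, 0.005, 2.714]
force: [-0.9, -0.8, 9.0]
position: [0.5193, 0.1941, 0.1639]
eef_rot: [3.136, 0.007, 2.584]
force: [-3.9, -0.3, 9.1]
pos [0.5193 0.1941 0.1639] rpy [3.1363 0.0068 2.5839] slide [-0.0026 -0.0059 -0.0019] mm [-0.5 -1.2 -0.4] rot [-0.      0.0014 -0.0291] deg [ -0.     0.49 -10.48] F [-3.92 -0.33  9.08] w 0.0127 t 19.9
[0.03823461 0.88364287 0.16929741]
```

```bash
python3 -m creep '[{"slide":[-0.003,-0.004,-0.009],"rot":[0,0.0012,-0.01]}]' | grep -E "posi|force|rot"; python3 -m creep '[{"slide":[-0.002,-0.002,-0.008],"rot":[-0.0003,0.0003,-0.009]}]' | grep -E "posi|force|rot";python3 -c "
from h import *
todo([.5188,.1929,.1635],2.401); print(manip.state()['moment'])"
```

```text
position: [0.5192, 0.1939, 0.1637]
eef_rot: [3.137, 0.002, 2.519]
force: [-1.3, 2.2, 9.2]
position: [0.5193, 0.194, 0.1636]
eef_rot: [3.137, 0.002, 2.46]
force: [-2.8, 1.3, 9.0]
pos [0.5193 0.194  0.1636] rpy [3.1373e+00 2.1000e-03 2.4601e+00] slide [-0.0027 -0.0056 -0.0007] mm [-0.5 -1.1 -0.1] rot [-0.0003  0.0007 -0.0094] deg [-0.11  0.25 -3.39] F [-2.82  1.29  9.04] w 0.0128 t 20.1
[0.26685682 0.67934374 0.15137633]
```

```bash
python3 -m creep '[{"slide":[-0.002,-0.003,-0.008],"rot":[-0.0003,0.0006,-0.006]}]' | grep -E "posi|force|rot"; python3 -c "
from h import *
print(manip.state()['moment'])";python3 -m creep '[{"slide":[-0.001,-0.001,-0.008],"rot":[0,0,-0.005]}]' | grep -E "posi|force|rot"; python3 -c "
from h import *
print(manip.state()['moment'])"; python3 -m creep '[{"slide":[-0.001,-0.001,-0.008],"rot":[0,0,-0.005]}]' | grep -E "posi|force|rot";python3 -c "
from h import *
todo([.5188,.1929,.1635],2.401); print(manip.state()['moment'])"
```

```text
position: [0.5194, 0.194, 0.1636]
eef_rot: [3.138, 0.001, 2.421]
force: [-1.6, 0.9, 9.7]
[0.41092647 0.51147263 0.19263546]
position: [0.5195, 0.1942, 0.1635]
eef_rot: [3.136, 0.002, 2.388]
force: [-4.7, -1.3, 11.1]
[-0.18284243  1.07270344  0.17703503]
position: [0.5195, 0.1941, 0.1634]
eef_rot: [3.134, 0.002, 2.356]
force: [-4.4, -2.8, 11.0]
pos [0.5195 0.1941 0.1634] rpy [3.1341e+00 2.3000e-03 2.3555e+00] slide [-0.0033 -0.0062  0.0004] mm [-0.7 -1.2  0.1] rot [-0.0006  0.0011  0.0072] deg [-0.22  0.39  2.6 ] F [-4.44 -2.79 11.04] w 0.0128 t 20.4
[-0.74046687  1.48217496  0.3736324 ]
```

```bash
python3 -m creep '[{"slide":[-0.003,-0.004,-0.004],"rot":[-0.0005,0.001,0.006]},{"slide":[0,0,0.006],"rot":[0,0,0.001]}]' | grep -E "posi|force|rot"; python3 -m creep '[{"slide":[0,0,0.004],"rot":[0,0,0]},{"slide":[0,0,0.004],"rot":[0,0,0]}]' | grep -E "posi|force|rot";python3 -c "
from h import *
todo([.5188,.1929,.1676],2.401); print(manip.state()['moment'])"
```

```text
position: [0.5193, 0.1939, 0.1661]
eef_rot: [3.137, 0.001, 2.4]
force: [-2.9, -0.8, 5.8]
position: [0.519, 0.1939, 0.1678]
eef_rot: [3.137, 0.001, 2.4]
force: [0.4, -0.6, -10.6]
pos [0.519  0.1939 0.1678] rpy [3.1372e+00 6.0000e-04 2.4002e+00] slide [-0.0008 -0.005  -0.0011] mm [-0.2 -1.  -0.2] rot [-0.0004  0.0005  0.0001] deg [-0.16  0.2   0.04] F [  0.35  -0.56 -10.56] w 0.0127 t 20.8
[ 0.03824431 -0.02199099 -0.01228571]
```

```bash
python3 -m creep '[{"slide":[0,-0.002,-0.002],"rot":[0,0,0]},{"slide":[0,0,0],"rot":[0,0,0]}]'; python3 -m creep '[{"slide":[0,0,0],"rot":[0,0,0]},{"slide":[0,0,0],"rot":[0,0,0]},{"slide":[0,0,0],"rot":[0,0,0]},{"slide":[0,0,0],"rot":[0,0,0]},{"slide":[0,0,0],"rot":[0,0,0]}]' 0.5
```

```text
clock: 21.0
position: [0.5191, 0.1938, 0.1676]
eef_rot: [3.136, 0.0, 2.4]
force: [-2.9, -0.0, 0.8]
grip_width: 0.0131
clock: 21.5
position: [0.5199, 0.1937, 0.1674]
eef_rot: [3.136, 0.002, 2.4]
force: [0.7, 0.4, -0.4]
grip_width: 0.0424
```

```bash
python3 -m creep '[{"slide":[0,0,0.05],"rot":[0,0,0]},{"slide":[0,0,0.15],"rot":[0,0,0]},{"slide":[0,0,0.15],"rot":[0,0,0]},{"slide":[0,0,0.15],"rot":[0,0,0]},{"slide":[0,0,0],"rot":[0,0,0]},{"slide":[0,0,0],"rot":[0,0,0]}]'; python3 - <<'E'
from h import *
snap('wrist','w9'); i,im=snap('wrist','w9')
cv2.imwrite('pics/w9c.png',cv2.resize(im[100:290,220:420],None,fx=3,fy=3,interpolation=cv2.INTER_CUBIC))
_,a=snap('scene','sc9'); _,b=snap('side','si9')
todo([.5188,.1929,.27],2.401)
cv2.imwrite('pics/c9.png',np.hstack([cv2.resize(a[120:240,340:450],None,fx=3.6,fy=4),cv2.resize(b[100:220,220:320],None,fx=4,fy=4)])[:480,:800])
E
```

```text
clock: 22.1
position: [0.519, 0.1933, 0.2736]
eef_rot: [3.135, 0.002, 2.4]
force: [-0.3, 0.7, -0.5]
grip_width: 0.0427
pos [0.5184 0.1931 0.2722] rpy [3.1372e+00 1.0000e-03 2.4001e+00] slide [ 0.0018 -0.001  -0.0108] mm [ 0.4 -0.2 -2.2] rot [-0.0004  0.0006  0.0001] deg [-0.15  0.21  0.05] F [0.69 0.68 0.59] w 0.0427 t 22.3
```

View pics/w9c.png

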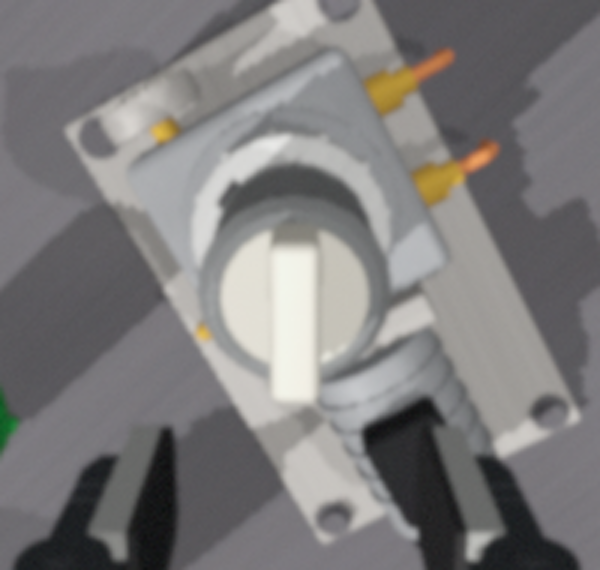

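View pics/c9.png

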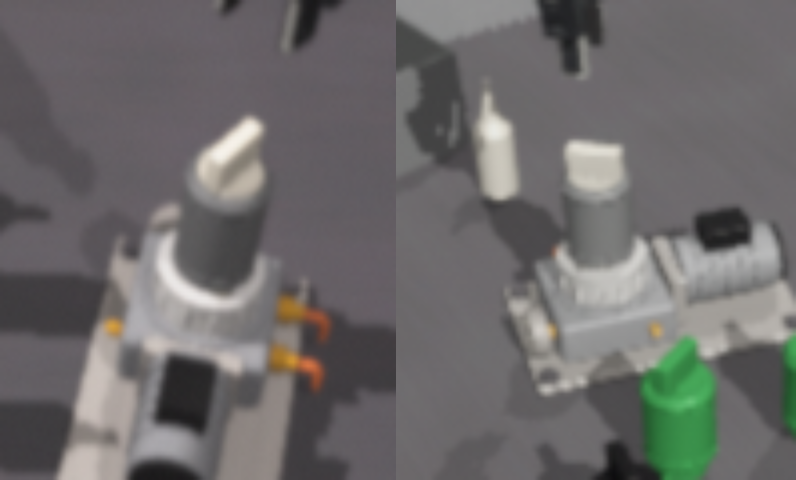

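View pics/si9.png

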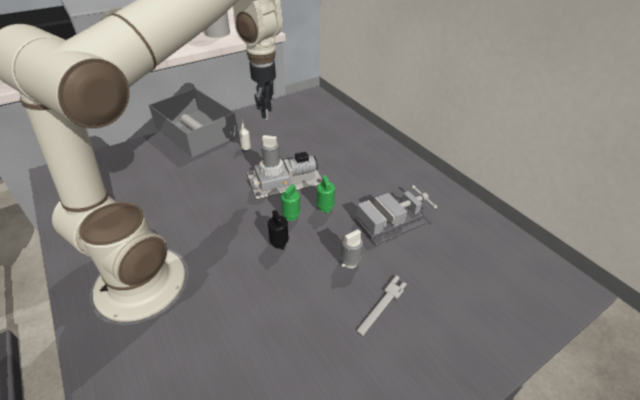

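```bash
python3 - <<'E'
from h import *
i=np.load('pics/w9.npy',allow_pickle=True).item()
for z in (.191,.1855): wing(i,[(273,247),(318,247),(318,402),(270,402)],(220,100),3,z)
E
```

```text
ctr [0.5196 0.1943] len 0.0441 th 0.0118 0.0133 ang 137.0
ctr [0.521  0.1931] len 0.0451 th 0.0121 0.0136 ang 137.0
```

```bash
python3 -c "
from plant import manip
manip.close_job(); print(manip.state()['clock'])"
```

```text
the job is handed in; nothing more can be done
the job is handed in; nothing more can be done
```

The heavier cartridge is locked in the pump collar and the lighter one is standing upright on the bench. I handed the job in at about 22 s.

**Weighing:** I lifted the cartridge nearest the wrench first, at about (0.53, -0.26). It read about 0.9 N, so I put it back on the same spot. The middle one, at about (0.51, -0.10), read about 3.3 N, so that was the full one.

**Fitting:** I lowered the full cartridge through the slots, which lie 13.5° from the world x axis. I pressed it down against the spring with about 14 N and turned it clockwise to about 58.6°, where the turning resistance began to rise at the stop. I then backed off about 2.5° and let it spring up. The highest upward force read on the tool while fitting was about 11 N (about 15 N on the pump), well under the 40 N limit.

**Last checks:**
- **Locked:** a pull of about 10 N upward did not move it, with the gripper at the height that matches the locked depth of 16 mm.
- **Angle:** the wing measures 56.5° clockwise of the slots.
- **Position:** the wing centre reads about 1.6 mm from my measured collar centre. That is within the 3 mm allowed, but close to the roughly 2 mm camera error.
- **Surroundings:** in the last side picture the lighter cartridge is upright, and the vise, wrench and bottle look where they were. I checked them by eye only. The gripper is open and clear of everything.

No check failed. The only disagreement was 1–2 mm between wrist-camera views, which I corrected for before inserting.

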